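Bed broken firebrick chunks into a steady annealing pier

ROBOT

A 6-joint arm with a two-finger parallel gripper is mounted at the origin on the work surface. World frame = base frame: x ahead of the robot, y to its left, z up, the work surface at z = 0. Lengths are in m, angles in rad, forces in N, time in s.
With the tool pointing down it reaches from about 0.3 to 0.75 m from the base axis. Payload 8.5 kg.
Tool frame: the origin (TCP) lies midway between the tips of the shut fingers; the grasp point (between the pads) lies 19 mm behind it; z points along the fingers, y is the direction in which the jaws open and shut (so a half turn about z gives the same grasp; the last joint's range is limited). The gripper opens to 85 mm and grips with 20 to 120 N. Pads are 22 mm wide; open, the fingers measure 114 mm over their backs; the gripper's body (76 mm by 85 mm) begins 54 mm behind the grasp point. The pads swing forward as they close: fully open they stand 13 mm farther back than shut.
Start: joints at [-0.215, 0.381, 1.297, -0, 1.464, -0.215], TCP at [0.55, 0, 0.231] pointing down, gripper open.
Joint ranges: [-3.11, 3.11], [-0.89, 2.33], [0.22, 2.48], [-1.42, 4.56], [0.17, 2.85], [-2.88, 2.88]. Speed limits (rad/s): [2.39, 2.39, 3.14, 3.14, 3.14, 3.14].

INTERFACE

Orientations are given as a rotation vector (axis times angle).
In Python, from station import arm gives the robot as it stands.
- The arm moves only by the tool step_arm, never from a script. Its argument "steps" is a list of rows, each an object with "gripper": the opening, from 0 (shut) to 1 (fully open); "dp": the shift along the world's x, y, z in mm, a list of three; "twist": the turn about the world's z in degrees. A call has 1 to 20 rows; each row is the pose to reach, as a shift and turn from the pose measured when the call began; what a row does not reach only later rows make up. A row lasts 1/8 s, in which the tool goes at most 62.5 mm and 10.7 degrees, less where a joint would pass 70% of its speed; a pose out of reach is approached as far as the arm can. A call with a gripper value outside its range is refused whole. The fingers move at their own pace and stop on an object; "force" is the grip in N (left out, the last holds). Time passes only in rows, so rows that repeat a pose let the fingers close. It gives the time, the measured TCP pose, the force and the opening at its end, in the units of the state.
- arm.read_state(): the state, without advancing time (a new reading comes with each control period).
- arm.get_image(name): name is "scene" or "side" or "wrist"; returns the picture (420x560x3 uint8, red, green, blue); there is no depth.
- arm.camera_model(name): a dict with "mtx" (3x3 intrinsics, pixels), "dist_coeffs" ([k1, k2, p1, p2, k3] as OpenCV has them; the pictures are not rectified), "rvec" (rotation vector, rad) and "tvec" (3), from world to camera coordinates, as OpenCV has them; the wrist camera has in their place "mount" (4x4, takes a point from camera to tool coordinates, whose origin is the TCP and whose axes are the flange's). Camera axes: x right, y down, z forward; pixel columns grow to the right and rows downward; lengths in m; the calibration is good to about 2 mm. A picture is of the moment at which its call begins: read the wrist's pose just before it. camera_model takes no time and is no camera call.
- arm.hand_in(): hands the job in, once; it reports no verdict.
Trained networks look in the newest picture that a camera, given by its name, has taken for a name from the list of things; names that differ only in an ending like _2 or _b are one class to them, and where a whole thing is asked for, a point or a joint stands for the part that bears it (a point fixed in the world has none). Each returns a list of dicts, best first, with "confidence" (0 to 1); they miss things now and then, are a little off and sometimes report something else, mostly with a low value. They report only what shows in the picture. A call takes as long as a camera call. They do not tell look-alikes from the thing itself.
- arm.trace(camera, name): "region" (420x560 bool, what is visible of it) and "extent" ([centre column, centre row, width, height] in pixels, round what is visible of it).
The state is a dict: "t": time; "q": joint angles; "joint_velocities": joint speeds; "joint_efforts": joint torques, N m; "ee_pos": TCP position; "tcp_rot": TCP orientation; "contact_force": force on the tool from outside, world axes, zero at the start; "wrist_torque": the same for the moment, N m; "width": finger opening in m.
Only numpy, scipy, OpenCV 4.12 (cv2) and the standard library are available. Lean on these libraries where they do the work, as an engineer would, in place of code of your own. Each camera call takes 0.05 s, during which the arm holds its last target.

TASK

Build a steady firebrick pier on the soldering board for annealing the pressed blanks: gently bed the buff middle chunk in the break of the sandy chunk that stands there, long slope on long slope, let go and press firmly down on its top to prove that it sits right home and does not rock; then do the same with the cream cap chunk in the middle chunk's break. Leave the pier standing by itself on the board with the cap's scorched face level on top, and the other things on the bench where they are.

Things in the scene. Friction and masses are not known exactly. Their poses are not given: they have to be found in the camera images.
- solder_board: grey fibre soldering board lying on the bench, 210 x 160 mm and 12 mm thick, with dark burn marks; fixed. Origin: centre of its underside; x along the 210 mm side, z up.
- base_chunk: sandy chunk: broken, rough piece of firebrick, loose, about 150 g, 54 mm thick in y, standing on its flat underside on the soldering board. Origin on the underside, straight below the bottom of the V-shaped break in its top; it reaches from x = -52 to +34 mm, 65 mm high at its left (-x) shoulder and 44 mm at its right.
- base_notch (a point): bottom line of the V-shaped break in the sandy chunk's top, mid-thickness, 28 mm above its underside; z up, y along that line. From here the long slope rises towards -x at 40 degrees for 44 mm (measured level), the short one towards +x at 32 degrees for 26 mm.
- middle_grip (a point): centre of the buff (brownish) middle chunk, loose rough firebrick, about 130 g. Grip its flat parallel sawn sides, 50 mm apart (y = +-25 mm). z is up when it sits in the pier; at the start it lies on the bench on its long bottom slope, z leaning 40 degrees towards its own -x. Bedded home, this point is at x = -8, y = 0, z = +43 mm in the axes of base_notch. Reaches x = -36 to +38 mm.
- middle_keel (a point): edge (before its 4 mm blunting) of the middle chunk's keel-shaped bottom, at x = +8, z = -43 mm from middle_grip. From it the long bottom slope rises towards -x at 40 degrees, the short one towards +x at 32: they mate base_notch's slopes. Brick on brick is rough (friction 0.7 to 1.1): let go a few mm off or turned, a chunk may hang up on a slope instead of dropping home.
- middle_notch (a point): bottom line of the V-shaped break in the top of the middle chunk, at x = +14, z = +10 mm from middle_grip, same axes. From it the long slope rises towards -x at 42 degrees for 32 mm (measured level) up to a high shoulder, the short one towards +x at 30 degrees for 21 mm.
- middle_shoulder (a point): top of the middle chunk's high left shoulder, level, about 15 mm long (in x) and 50 mm wide, at x = -26, z = +38.5 mm from middle_grip.
- cap_grip (a point): centre of the cream cap chunk, loose rough firebrick, about 75 g. Grip its flat parallel sawn sides, 46 mm apart (y = +-23 mm). z is up when it sits in the pier; at the start it lies on the bench on its long bottom slope, z leaning 42 degrees towards its own -x. Bedded home, this point is at x = -2, y = 0, z = +38 mm in the axes of middle_notch. Reaches x = -30 to +27 mm.
- cap_top (a point): middle of the cap's flat top, with a dark scorch mark, 46 mm (x) by 46 mm (y), at x = -1, z = +20 mm from cap_grip; z is the outward normal.
- cap_keel (a point): edge (before its 4 mm blunting) of the cap's keel-shaped bottom, at x = +2, z = -38 mm from cap_grip. From it the long bottom slope rises towards -x at 42 degrees, the short one towards +x at 30: they mate middle_notch's slopes, and may hang up in the same way.
- reagent_bottle: bystander: blue bottle with white cap, 72 mm across, 161 mm high, loose; origin at the centre of its underside.
- clear_jar: bystander: small empty clear jar, 52 mm across, 34 mm high, loose; origin at the centre of its underside.
- jar_lid: bystander: white screw lid lying on the bench, 60 mm across, 19 mm high, loose; origin at the centre of its underside.
- spare_crumb: bystander: low scrap of firebrick, 60 x 50 x 32 mm, loose, not for the pier; origin at the centre of its underside.
- solder_tweezers: bystander: steel tweezers with brown grips, 160 mm long along x, 12 mm high, loose; origin at the centre of the underside.
- copper_blank: bystander: oval pressed copper blank, 85 mm long along x, 6 mm high, loose; origin at the centre of its underside.
- brass_brush: bystander: brush with wooden handle and brass ferrule, 190 mm long along x, 20 mm high, loose; origin at the centre of its underside.
Things that resemble listed ones, but are neither listed nor needed, are in the scene too. What is shaped like the part that bears cap_grip but blue or purple is not meant.

How it is judged:
On the way, in this order (a step that is already met when the one before it is completed fails the run):
1. the middle chunk, let go, sits home in the sandy chunk's break while the fingers press down on its top (over 2 N on it, over 4 N between the two chunks, grasp point over 27 mm above middle_grip) (x of middle_grip in the frame of base_notch between -0.013 and -0.003 m and y of middle_grip in the frame of base_notch between -0.01 and 0.01 m and z of middle_grip in the frame of base_notch between 0.039 and 0.047 m and angle between the z axis of middle_grip and the z axis of base_notch, either way round below 0.09 rad and angle between the x axis of middle_grip and the x axis of base_notch, either way round below 0.16 rad and contact force between middle_chunk and base_chunk above 4 N and z of the grasp point in the frame of middle_grip above 0.027 m and contact force between the fingers and middle_chunk above 2 N), for 0.15 s.
2. the cap chunk, let go, sits home in the middle chunk's break while the fingers press down on its top (over 2 N on it, over 4 N between the two chunks, grasp point over 27 mm above cap_grip) (x of middle_grip in the frame of base_notch between -0.013 and -0.003 m and y of middle_grip in the frame of base_notch between -0.01 and 0.01 m and z of middle_grip in the frame of base_notch between 0.039 and 0.047 m and angle between the z axis of middle_grip and the z axis of base_notch, either way round below 0.09 rad and angle between the x axis of middle_grip and the x axis of base_notch, either way round below 0.16 rad and x of cap_grip in the frame of middle_notch between -0.007 and 0.003 m and y of cap_grip in the frame of middle_notch between -0.01 and 0.01 m and z of cap_grip in the frame of middle_notch between 0.034 and 0.042 m and angle between the z axis of cap_grip and the z axis of middle_notch, either way round below 0.09 rad and angle between the x axis of cap_grip and the x axis of middle_notch, either way round below 0.16 rad and contact force between cap_chunk and middle_chunk above 4 N and z of the grasp point in the frame of cap_grip above 0.027 m and contact force between the fingers and cap_chunk above 2 N), for 0.15 s.
At the end, for the whole second after the job is handed in: The pier stands alone at rest on the board: middle chunk and cap each home in the break below (5 mm along x, 10 mm across, 4 mm in height, 5 degrees of tilt, 9 of yaw), the cap within 5.7 degrees of level, the base upright with base_notch within 65 mm (x), 55 mm (y) of the board's centre (x of middle_grip in the frame of base_notch between -0.013 and -0.003 m and y of middle_grip in the frame of base_notch between -0.01 and 0.01 m and z of middle_grip in the frame of base_notch between 0.039 and 0.047 m and angle between the z axis of middle_grip and the z axis of base_notch, either way round below 0.09 rad and angle between the x axis of middle_grip and the x axis of base_notch, either way round below 0.16 rad and x of cap_grip in the frame of middle_notch between -0.007 and 0.003 m and y of cap_grip in the frame of middle_notch between -0.01 and 0.01 m and z of cap_grip in the frame of middle_notch between 0.034 and 0.042 m and angle between the z axis of cap_grip and the z axis of middle_notch, either way round below 0.09 rad and angle between the x axis of cap_grip and the x axis of middle_notch, either way round below 0.16 rad and x of base_notch in the frame of solder_board between -0.065 and 0.065 m and y of base_notch in the frame of solder_board between -0.055 and 0.055 m and angle between base_notch's own z axis and vertical below 0.06 rad and linear speed of each of base_chunk, middle_chunk, cap_chunk below 0.01 m/s and angle between cap_grip's own z axis and vertical below 0.1 rad and contact force between the fingers and cap_chunk below 0.1 N and contact force between the fingers and middle_chunk below 0.1 N); the robot touches nothing.
It fails at once if a chunk is dropped or knocked: it moves faster than 0.45 m/s (a fall of about 10 mm) while the fingers do not hold it ((linear speed of base_chunk above 0.45 m/s and contact force between the fingers and base_chunk below 0.2 N) or (linear speed of middle_chunk above 0.45 m/s and contact force between the fingers and middle_chunk below 0.2 N) or (linear speed of cap_chunk above 0.45 m/s and contact force between the fingers and cap_chunk below 0.2 N)).
It fails at once if a bystander is shifted by more than 25 mm (distance of any of reagent_bottle, clear_jar, jar_lid, spare_crumb, solder_tweezers, copper_blank, brass_brush from where it was at the start of the episode above 0.025 m).
It also fails if it takes over 69 s, if anything falls off the work surface, if the arm or the gripper's body presses on something with over 40 N, if the wrist force passes 120 N, or if a joint passes its speed limit or range.

## Working session

There is one attempt and no reset: what is moved stays moved. The work goes in short steps, Python scripts to look and compute and a tool call to move; the robot and the scene stay as the last step left them, time stands still between calls to the robot, and variables do not carry over. Pictures are saved under pics/ and viewed, and the job is handed in when it is done.

Besides the shell and the picture viewer there is one more tool, called after ">>>" as name(argument=value, ...) on one line, values as JSON. step_arm: Moves the arm, as the interface text tells. Its arguments: {"type":"object","properties":{"steps":{"type":"array","items":{"type":"object","properties":{"gripper":{"type":"number"},"dp":{"type":"array","items":{"type":"number"}},"twist":{"type":"number"}}}},"force":{"type":"number"}},"required":["steps"]}

```bash
ls; mkdir -p pics; python3 - <<'E'
from station import arm
import cv2, numpy as np
for n in ("scene","side","wrist"):
    im=arm.get_image(n); cv2.imwrite(f"pics/{n}0.png",im[:,:,::-1])
    print(n,arm.camera_model(n))
s=arm.read_state(); print(s)
E
```

```text
pics
scene {'mtx': array([[415.85808173,   0.        , 285.40165571],
       [  0.        , 415.85808173, 200.61619432],
       [  0.        ,   0.        ,   1.        ]]), 'dist_coeffs': array([0.02180848, 0.        , 0.        , 0.        , 0.        ]), 'rvec': array([ 1.4614065 ,  1.86560968, -0.93569807]), 'tvec': array([ 0.12457689, -0.2493951 ,  1.66483029])}
side {'mtx': array([[395.00120507,   0.        , 284.01911423],
       [  0.        , 395.00120507, 208.81480142],
       [  0.        ,   0.        ,   1.        ]]), 'dist_coeffs': array([-0.11806829,  0.        ,  0.        ,  0.        ,  0.        ]), 'rvec': array([ 2.29022173, -0.19768068,  0.06197011]), 'tvec': array([-0.5231564 ,  0.10933976,  0.98551274])}
wrist {'mtx': array([[310.6922457 ,   0.        , 279.74105175],
       [  0.        , 310.6922457 , 213.04186332],
       [  0.        ,   0.        ,   1.        ]]), 'dist_coeffs': array([-0.07122083,  0.        ,  0.        ,  0.        ,  0.        ]), 'mount': array([[-7.79424492e-04, -9.48711017e-01, -3.16143635e-01,
         8.06362497e-02],
       [ 
[... 226 characters left out ...]
   1.00000000e+00]])}
{'t': 0.15, 'q': array([-2.15314542e-01,  3.81048689e-01,  1.29801803e+00, -1.52543367e-05,
        1.46360024e+00, -2.15297643e-01]), 'joint_velocities': array([ 0.0004166 , -0.00063953, -0.00399901, -0.00071573,  0.00266612,
        0.00010998]), 'joint_efforts': array([ 1.94521621e-03, -4.48624384e+01, -2.31344014e+01, -1.86937300e-04,
        3.77541786e-03, -1.65174959e-05]), 'ee_pos': array([5.49785450e-01, 3.25922340e-05, 2.30872757e-01]), 'tcp_rot': array([-2.22082459e+00, -2.22079070e+00,  9.30559080e-04]), 'contact_force': array([-0.16368963,  0.53964837, -0.29672009]), 'wrist_torque': array([-0.00469965, -0.0022897 , -0.02648245]), 'width': 0.085099916807595}
```

View pics/scene0.png

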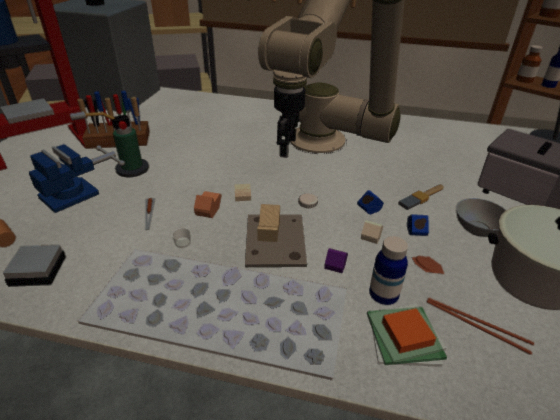

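View pics/side0.png

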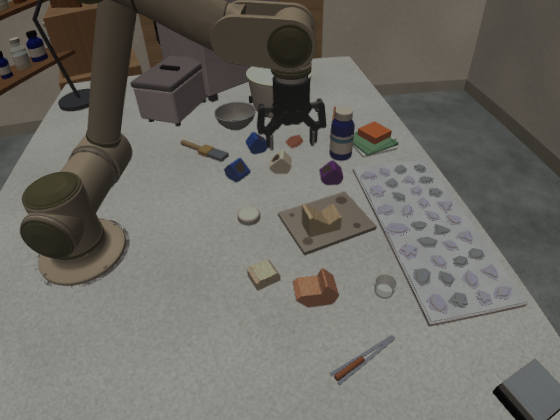

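View pics/wrist0.png

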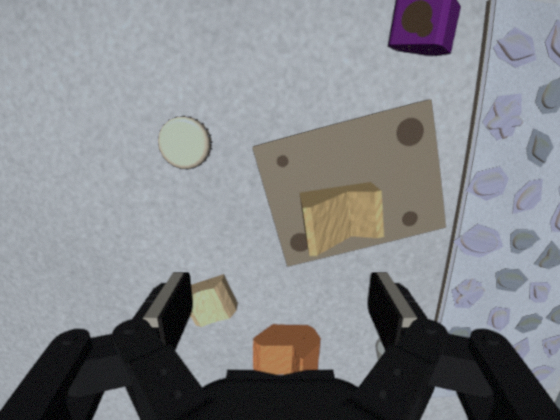

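```bash
cat > h.py <<'E'
import numpy as np, cv2
from scipy.optimize import minimize
from scipy.spatial.transform import Rotation as R
from station import arm
t=lambda d:np.tan(np.radians(d))
# profiles (x,z) in mm, frames: base origin underside; mid in middle_grip; cap in cap_grip
BASE=np.array([(-52,0),(34,0),(34,44),(26,28+26*t(32)),(0,28),(-44,28+44*t(40)),(-52,65)],float)
MID=np.array([(8,-43),(38,-43+30*t(32)),(38,10+21*t(30)),(35,10+21*t(30)),(14,10),(-18,10+32*t(42)),(-36,38.5),(-36,-43+44*t(40))],float)
CAP=np.array([(2,-38),(27,-38+25*t(30)),(27,15),(22,20),(-24,20),(-30,15),(-30,-38+32*t(42))],float)
def lying(P,deg,keel):  # lie on long slope: rotate CCW; return profile with z from bench 0, origin at grip
    a=np.radians(deg);c,s=np.cos(a),np.sin(a)
    Q=P@np.array([[c,s],[-s,c]])
    return Q
MODELS={}
Q=BASE; MODELS['base']=(Q,27,12.)
Q=lying(MID,40,None); MODELS['mid']=(Q,25,-Q[:,1].min())
Q=lying(CAP,42,None); MODELS['cap']=(Q,23,-Q[:,1].min())
MODELS['midup']=(MID,25,12+28+43.); MODELS['capup']=(CAP,23,12+28+43+10+38.)
def verts(name,x,y,yaw,zoff=None,pitch=0):
    Q,h,z0=MODELS[name]
    if zoff is not None: z0=zoff
    c,s=np.cos(pitch),np.sin(pitch)
    Q=Q@np.array([[c,s],[-s,c]])  # CCW by pitch
    c,s=np.cos(yaw),np.sin(yaw)
    out=[]
    for sg in(-1,1):
        X=Q[:,0];Y=np.full(len(Q),sg*h)
        out.append(np.c_[x+c*X-s*Y,y+s*X+c*Y,z0+Q[:,1]])
    return np.vstack(out)/1000.
def cam(name,st=None):
    m=arm.camera_model(name)
    if name!='wrist': return (m['mtx'],m['dist_coeffs'],m['rvec'],m['tvec'])
    st=st or arm.read_state()
    T=np.eye(4);T[:3,:3]=R.from_rotvec(st['tcp_rot']).as_matrix();T[:3,3]=st['ee_pos']
    W=np.linalg.inv(T@m['mount'])
    return (m['mtx'],m['dist_coeffs'],cv2.Rodrigues(W[:3,:3])[0],W[:3,3])
def proj(c,V): return cv2.projectPoints(np.asarray(V,float).reshape(-1,1,3),c[2],c[3],c[0],c[1])[0].reshape(-1,2)
def sil(c,V,SS=4):
    p=np.round((proj(c,V)+.5)*SS*16).astype(np.int64); n=len(p)//2
    p=np.clip(p,-10**6,10**6).astype(np.int32)
    m=np.zeros((420*SS,560*SS),np.uint8)
    cv2.fillPoly(m,[p[:n]],1,shift=4);cv2.fillPoly(m,[p[n:]],1,shift=4)
    for i in range(n):
        j=(i+1)%n; cv2.fillPoly(m,[p[[i,j,n+j,n+i]]],1,shift=4)
    return cv2.resize(m.astype(np.float32),(560,420),interpolation=cv2.INTER_AREA)
def fit(name,obs,x0,free=None,zoff=None):
    # obs: list of (cam, region[, weight mask]); x0=[x,y,yaw]
    def cost(p):
        V=verts(name,*p[:3],zoff=(p[3] if len(p)>3 else zoff),pitch=(p[4] if len(p)>4 else 0))
        return sum(np.abs(sil(c,V)-r).sum()/max(r.sum(),1) for c,r in obs)/len(obs)
    x0=np.array(x0,float)
    st=np.array([15,15,.3,8,.15])[:len(x0)]
    best=None
    for k in range(3):
        S=np.vstack([x0]+[x0+st[i]*np.eye(len(x0))[i]*(1 if k%2==0 else -1) for i in range(len(x0))])
        r=minimize(cost,x0,method='Nelder-Mead',options=dict(initial_simplex=S,xatol=.05,fatol=1e-4,maxiter=300))
        x0=r.x; st=st/3
    return r.x,r.fun
def raypt(c,px,z):
    u=cv2.undistortPoints(np.array([[px]],float),c[0],c[1])[0,0]
    Rm=cv2.Rodrigues(np.asarray(c[2],float))[0];o=-Rm.T@np.asarray(c[3]).reshape(3)
    d=Rm.T@np.array([u[0],u[1],1.]);return o+d*(z-o[2])/d[2]
E
python3 - <<'E'
from h import *
names=['base_chunk','middle_grip','cap_grip','reagent_bottle','clear_jar','jar_lid','spare_crumb','solder_tweezers','copper_blank','brass_brush','solder_board']
import pickle
obs={}
for c in('scene','side','wrist'):
    cm=cam(c)
    for n in names[:3] if c=='wrist' else names:
        if c=='scene' or n in names[:3] :
            L=arm.trace(c,n); obs[c,n]=(cm,L)
            print(c,n,[(round(d['confidence'],2),np.round(d['extent']).astype(int).tolist(),np.round(raypt(cm,d['extent'][:2],.02)[:2]*1000).tolist()) for d in L])
pickle.dump(obs,open('obs.pkl','wb'))
print(arm.read_state()['t'])
E
```

```text
scene base_chunk [(0.95, [269, 222, 24, 39], [590.0, -39.0])]
scene middle_grip [(0.9, [206, 206, 26, 27], [566.0, -240.0]), (0.37, [276, 240, 60, 53], [664.0, -0.0])]
scene cap_grip [(0.92, [419, 221, 18, 19], [476.0, 381.0]), (0.81, [371, 201, 23, 23], [412.0, 239.0]), (0.79, [338, 261, 23, 21], [700.0, 173.0]), (0.63, [370, 233, 20, 27], [565.0, 247.0]), (0.32, [209, 204, 28, 29], [554.0, -234.0])]
scene reagent_bottle [(0.91, [392, 273, 37, 69], [709.0, 308.0])]
scene clear_jar [(0.87, [180, 238, 19, 21], [721.0, -253.0])]
scene jar_lid [(0.5, [307, 202, 19, 18], [464.0, 48.0]), (0.17, [208, 206, 29, 27], [564.0, -236.0])]
scene spare_crumb [(0.74, [242, 191, 16, 13], [460.0, -163.0]), (0.4, [387, 271, 38, 66], [706.0, 298.0])]
scene solder_tweezers [(0.56, [151, 213, 11, 33], [641.0, -380.0])]
scene copper_blank [(0.65, [427, 265, 31, 15], [656.0, 395.0])]
scene brass_brush [(0.62, [419, 200, 43, 28], [365.0, 383.0])]
scene solder_board [(0.93, [277, 240, 62, 53], [662.0, 4.0])]
side base_chunk [(0.59, [323, 220, 37, 32], [631.0, -20.0]), (0.53, [326, 224, 98, 65], [636.0, -33.0])]
side middle_grip [(0.71, [314, 288, 45, 41], [560.0, -229.0])]
side cap_grip [(0.74, [283, 162, 18, 26], [572.0, 260.0]), (0.7, [237, 169, 28, 23], [427.0, 248.0]), (0.56, [330, 172, 24, 23], [701.0, 180.0]), (0.52, [259, 144, 18, 22], [509.0, 380.0]), (0.2, [316, 290, 45, 37], [563.0, -235.0])]
wrist base_chunk [(0.63, [343, 220, 89, 70], [626.0, -46.0])]
wrist middle_grip [(0.66, [288, 349, 68, 49], [561.0, -242.0])]
wrist cap_grip [(0.82, [425, 31, 74, 61], [701.0, 163.0])]
1.0
```

```bash
python3 - <<'E'
from h import *
import pickle
obs=pickle.load(open('obs.pkl','rb'))
def pick(c,n,i): 
    cm,L=obs[c,n]; return (cm,L[i]['region'].astype(np.float32))
jobs={'base':([pick('scene','base_chunk',0),pick('side','base_chunk',0),pick('wrist','base_chunk',0)],[620,-35]),
'mid':([pick('scene','middle_grip',0),pick('side','middle_grip',0)],[562,-240]),
'cap':([pick('scene','cap_grip',3),pick('side','cap_grip',0)],[567,253])}
for n,(o,p) in jobs.items():
    res=[]
    for y in np.arange(-3,3.2,np.pi/4):
        r,f=fit(n,o,p+[y]); res.append((f,r.round(2).tolist()))
    res.sort(); print(n,res[:4])
E
```

```text
base [(np.float64(0.07656046748161316), [628.61, -31.34, 0.15]), (np.float64(0.07688018679618835), [628.63, -31.46, 0.15]), (np.float64(0.07688018679618835), [628.63, -31.45, 0.15]), (np.float64(0.07695034146308899), [628.7, -31.51, 0.15])]
mid [(np.float64(0.06893704831600189), [561.88, -236.96, -0.02]), (np.float64(0.0690489336848259), [561.75, -236.8, -0.01]), (np.float64(0.06940987706184387), [561.62, -236.86, -0.01]), (np.float64(0.06969866156578064), [561.87, -236.88, -0.01])]
cap [(np.float64(0.13299494981765747), [557.92, 249.76, -0.18]), (np.float64(0.1335701048374176), [557.39, 250.57, -0.21]), (np.float64(0.14157743752002716), [564.03, 248.3, -3.33]), (np.float64(0.14504729211330414), [564.77, 248.6, 2.97])]
```

>>> step_arm(steps=[{"gripper":1,"dp":[3,-50,0],"twist":10},{"gripper":1,"dp":[6,-100,0],"twist":20},{"gripper":1,"dp":[9,-150,0],"twist":30},{"gripper":1,"dp":[12,-200,0],"twist":40},{"gripper":1,"dp":[12,-237,0],"twist":50},{"gripper":1,"dp":[12,-237,0],"twist":60},{"gripper":1,"dp":[12,-237,0],"twist":70},{"gripper":1,"dp":[12,-237,0],"twist":80},{"gripper":1,"dp":[12,-237,0],"twist":90},{"gripper":1,"dp":[12,-237,0],"twist":90},{"gripper":1,"dp":[12,-237,0],"twist":90}], force=20)

```text
t: 2.38
ee_pos: [0.562, -0.237, 0.2313]
tcp_rot: [-0.005, -3.142, -0.0]
contact_force: [0.1, 0.2, 0.5]
width: 0.0853
```

```bash
python3 - <<'E'
from h import *
s=arm.read_state();print(s['t'],s['q'].round(3),s['ee_pos'],s['tcp_rot'])
cm=cam('wrist',s);im=arm.get_image('wrist')
L=arm.trace('wrist','middle_grip')
for d in L: print(d['confidence'],d['extent'])
r,f=fit('mid',[(cm,L[0]['region'].astype(np.float32))],[562,-237,-.01]);print(r,f)
import pickle
obs=pickle.load(open('obs.pkl','rb'))
g=lambda c,n,i:(obs[c,n][0],obs[c,n][1][i]['region'].astype(np.float32))
print(fit('mid',[(cm,L[0]['region'].astype(np.float32)),g('scene','middle_grip',0),g('side','middle_grip',0)],[562,-237,-.01]))
p=proj(cm,verts('mid',*r)).astype(int);n=len(p)//2
im=im[:,:,::-1].copy()
cv2.polylines(im,[p[:n]],True,(0,255,0));cv2.polylines(im,[p[n:]],True,(255,255,0))
cv2.imwrite('pics/w1.png',im)
E
```

```text
2.375 [-0.593  0.488  1.12   0.     1.534 -2.16 ] [ 0.56197579 -0.23701326  0.23131203] [-5.34204428e-03 -3.14157621e+00 -1.43885178e-05]
0.86 [281.5, 180.9, 51.2, 78.2]
[ 5.63375311e+02 -2.38235655e+02 -2.35983040e-02] 0.05765926465392113
(array([ 5.62118841e+02, -2.37680089e+02, -1.78945245e-02]), np.float64(0.07264602184295654))
```

View pics/w1.png

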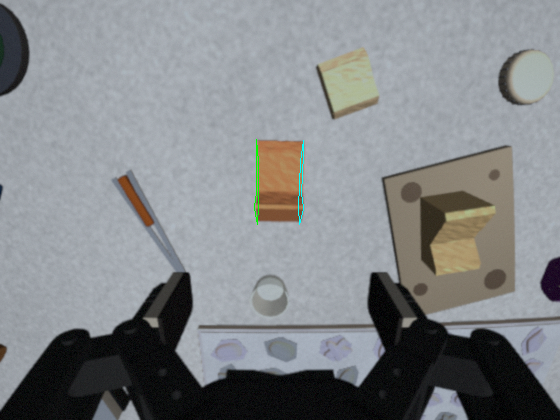

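>>> step_arm(steps=[{"gripper":1,"dp":[7,-1,-50],"twist":-1},{"gripper":1,"dp":[7,-1,-100],"twist":-1},{"gripper":1,"dp":[7,-1,-150],"twist":-1},{"gripper":1,"dp":[7,-1,-190],"twist":-1},{"gripper":1,"dp":[7,-1,-219],"twist":-1},{"gripper":1,"dp":[7,-1,-219],"twist":-1},{"gripper":0,"dp":[7,-1,-219],"twist":-1},{"gripper":0,"dp":[7,-1,-219],"twist":-1},{"gripper":0,"dp":[7,-1,-219],"twist":-1},{"gripper":0,"dp":[7,-1,-219],"twist":-1},{"gripper":0,"dp":[7,-1,-219],"twist":-1},{"gripper":0,"dp":[7,-1,-219],"twist":-1}], force=20)

```text
t: 3.98
ee_pos: [0.5697, -0.2384, 0.0139]
tcp_rot: [0.031, 3.139, -0.002]
contact_force: [-0.5, 0.3, 6.0]
width: 0.0495
```

```bash
python3 - <<'E'
from h import *
s=arm.read_state();print(s['t'],s['q'].round(3),s['ee_pos'],s['width'])
for c in('side',):
    im=arm.get_image(c); x=im[120:360,200:480]
    cv2.imwrite(f'pics/{c}2.png',cv2.resize(x,None,fx=2.5,fy=2.5)[:,:,::-1])
E
```

```text
3.975 [-0.588  0.716  1.376  0.     1.047 -2.139] [ 0.56967977 -0.23840233  0.0139235 ] 0.0495217672192829
```

View pics/side2.png

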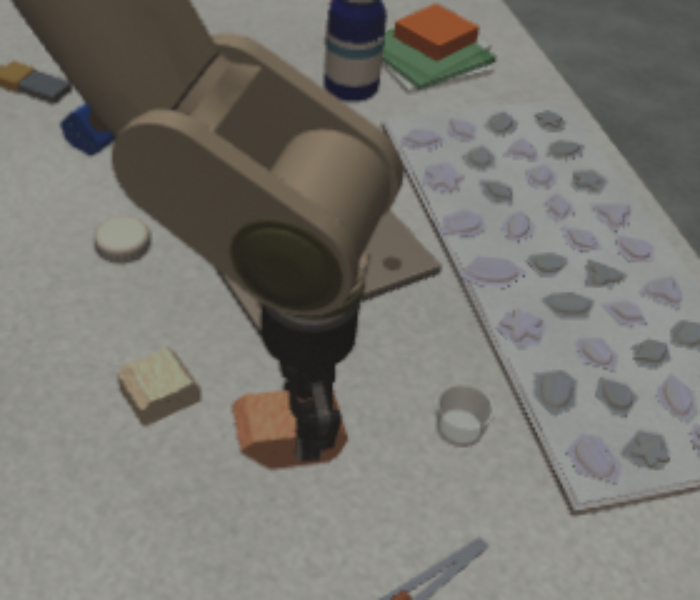

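>>> step_arm(steps=[{"gripper":0,"dp":[0,0,10],"twist":0},{"gripper":0,"dp":[0,0,30],"twist":0},{"gripper":0,"dp":[0,0,60],"twist":0},{"gripper":0,"dp":[0,0,100],"twist":2},{"gripper":0,"dp":[0,30,130],"twist":6},{"gripper":0,"dp":[0,60,150],"twist":10},{"gripper":0,"dp":[0,90,150],"twist":10},{"gripper":0,"dp":[0,90,150],"twist":10},{"gripper":0,"dp":[0,90,150],"twist":10}])

```text
t: 5.15
ee_pos: [0.5697, -0.1488, 0.1642]
tcp_rot: [-0.242, 3.129, -0.003]
contact_force: [-0.9, -0.3, -1.8]
width: 0.0501
```

```bash
python3 - <<'E'
from h import *
import pickle
s=arm.read_state();print(s['t'],s['q'].round(3),s['ee_pos'],s['tcp_rot'],s['width'])
cm=cam('wrist',s);im=arm.get_image('wrist');L=arm.trace('wrist','base_chunk')
for d in L: print(d['confidence'],d['extent'])
obs=pickle.load(open('obs.pkl','rb'))
g=lambda c,n,i:(obs[c,n][0],obs[c,n][1][i]['region'].astype(np.float32))
w=(cm,L[0]['region'].astype(np.float32))
r,f=fit('base',[w],[628,-31,.15]);print(r,f)
w0=g('wrist','base_chunk',0);print(fit('base',[w0],[628,-31,.15]))
print(fit('base',[w,w0],[628,-31,.15]))
print(fit('base',[w,w0,g('scene','base_chunk',0),g('side','base_chunk',0)],[628,-31,.15]))
im=im[:,:,::-1].copy()
p=proj(cm,verts('base',*r)).astype(int);n=len(p)//2
cv2.polylines(im,[p[:n]],True,(0,255,0));cv2.polylines(im,[p[n:]],True,(255,255,0))
cv2.imwrite('pics/w3.png',im)
im=arm.get_image('side');cv2.imwrite('pics/side3.png',im[:,:,::-1])
E
```

```text
5.15 [-0.456  0.5    1.298 -0.     1.34  -2.182] [ 0.56966685 -0.14881277  0.16424686] [-2.42489151e-01  3.12944627e+00 -2.65497356e-03] 0.0500969535139623Traceback (most recent call last):
  File "<stdin>", line 8, in <module>
IndexError: list index out of range
```

```bash
python3 - <<'E'
from h import *
import pickle
s=arm.read_state()
cm=cam('wrist',s);im=arm.get_image('wrist')
obs=pickle.load(open('obs.pkl','rb'))
g=lambda c,n,i:(obs[c,n][0],obs[c,n][1][i]['region'].astype(np.float32))
w0=g('wrist','base_chunk',0);r,f=fit('base',[w0],[628,-31,.15]);print(r,f)
im=im[:,:,::-1].copy()
p=proj(cm,verts('base',*r)).astype(int);n=len(p)//2
cv2.polylines(im,[p[:n]],True,(0,255,0));cv2.polylines(im,[p[n:]],True,(255,255,0))
cv2.imwrite('pics/w3.png',im)
im=arm.get_image('side');cv2.imwrite('pics/side3.png',im[:,:,::-1])
E
```

```text
[ 6.27982292e+02 -3.15806274e+01  1.56926668e-01] 0.02905360236763954
```

View pics/w3.png

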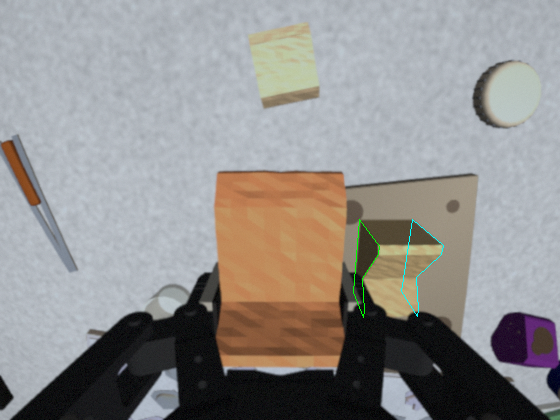

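View pics/side3.png

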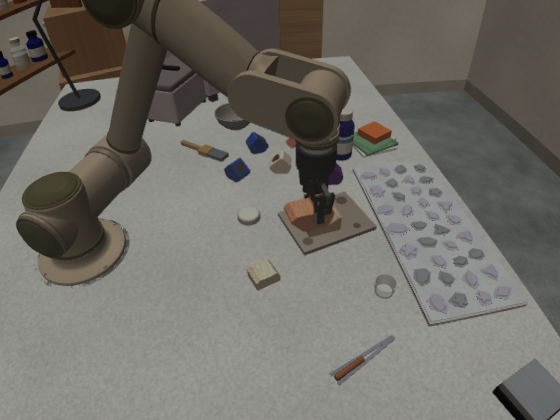

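>>> step_arm(steps=[{"gripper":0,"dp":[15,40,0],"twist":0},{"gripper":0,"dp":[30,80,0],"twist":0},{"gripper":0,"dp":[45,115,0],"twist":0},{"gripper":0,"dp":[45,115,-25],"twist":0},{"gripper":0,"dp":[45,115,-48],"twist":0},{"gripper":0,"dp":[45,115,-58],"twist":0},{"gripper":0,"dp":[45,115,-58],"twist":0},{"gripper":0,"dp":[45,115,-58],"twist":0}])

```text
t: 6.35
ee_pos: [0.6151, -0.0345, 0.1067]
tcp_rot: [-0.24, 3.128, -0.003]
contact_force: [-0.4, 0.3, -1.1]
width: 0.0498
```

```bash
cat >> h.py <<'E'
def crop(c,fn,cen,hw=60,fx=5,draw=()):
    im=arm.get_image(c)[:,:,::-1].copy()
    im=cv2.resize(im,None,fx=fx,fy=fx,interpolation=cv2.INTER_CUBIC)
    cm=cam(c)
    for V,col in draw:
        p=((proj(cm,V)+.5)*fx).astype(int);n=len(p)//2
        cv2.polylines(im,[p[:n]],True,col);cv2.polylines(im,[p[n:]],True,col)
    x,y=[int(v*fx) for v in cen];h=int(hw*fx)
    cv2.imwrite(fn,im[max(0,y-h):y+h,max(0,x-h):x+h])
E
python3 - <<'E'
from h import *
s=arm.read_state();print(s['t'],s['q'].round(3),s['ee_pos'],s['tcp_rot'],s['contact_force'])
e=s['ee_pos']*1000
u=np.array([np.cos(.156),np.sin(.156)])
c=e[:2]-7*u
V=verts('mid',c[0],c[1],.156,zoff=e[2]+13.9);B=verts('base',628,-31.5,.157)
crop('side','pics/s4.png',(325,200),55,5.4,[(V,(0,255,0)),(B,(255,255,0))])
crop('scene','pics/c4.png',(270,215),45,6.5,[(V,(0,255,0)),(B,(255,255,0))])
E
```

```text
6.35 [-0.248  0.601  1.293 -0.     1.244 -1.972] [ 0.61511724 -0.03446878  0.1067489 ] [-2.40450517e-01  3.12841857e+00 -2.66489738e-03] [-0.37025554  0.30508727 -1.09832963]
```

View pics/s4.png

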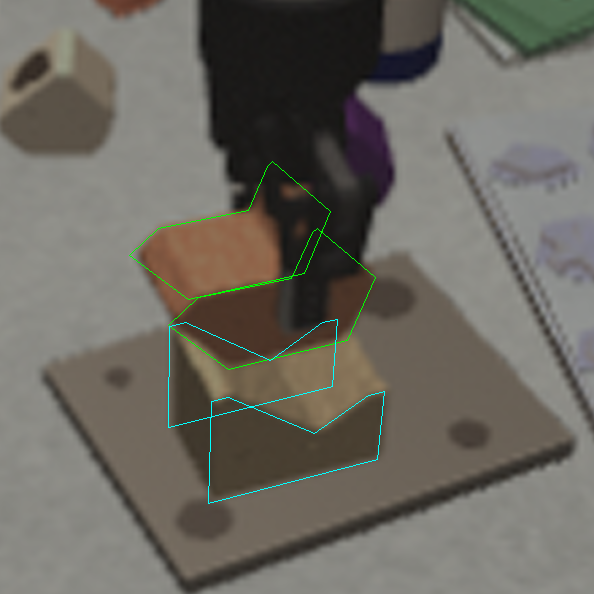

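View pics/c4.png

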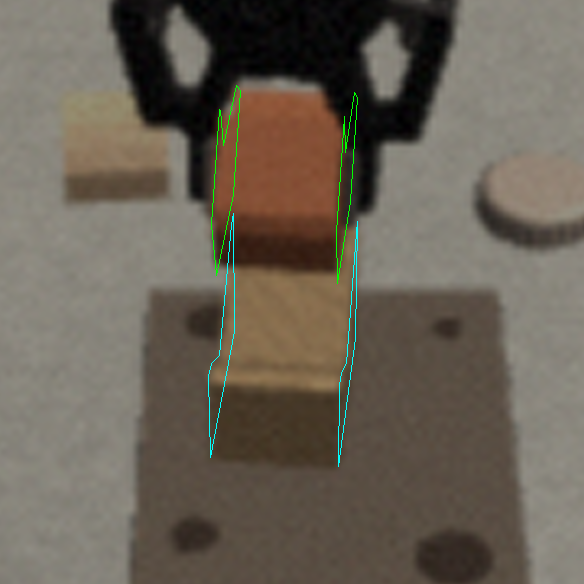

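>>> step_arm(steps=[{"gripper":0,"dp":[0,1,-8],"twist":0},{"gripper":0,"dp":[0,1,-13],"twist":0},{"gripper":0,"dp":[0,1,-16],"twist":0},{"gripper":0,"dp":[1,1.2,-17.2],"twist":0},{"gripper":0,"dp":[3,1.5,-19],"twist":0},{"gripper":0,"dp":[4.5,1.7,-20.5],"twist":0},{"gripper":0,"dp":[5.6,1.9,-22],"twist":0},{"gripper":0,"dp":[5.6,1.9,-22],"twist":0}])

```text
t: 7.45
ee_pos: [0.6205, -0.0324, 0.0852]
tcp_rot: [-0.241, 3.129, -0.003]
contact_force: [-3.0, 0.2, 4.9]
width: 0.0494
```

```bash
python3 - <<'E'
from h import *
s=arm.read_state();print(s['t'],s['ee_pos'],s['contact_force'],s['wrist_torque'],s['width'])
B=verts('base',628,-31.5,.157)
crop('side','pics/s5.png',(325,200),55,5.4,[(B,(255,255,0))])
E
```

```text
7.45 [ 0.62048419 -0.03236201  0.08518708] [-3.01698929  0.23844707  4.88824638] [ 0.10319028  0.58719094 -0.0498258 ] 0.04935496809524763
```

View pics/s5.png

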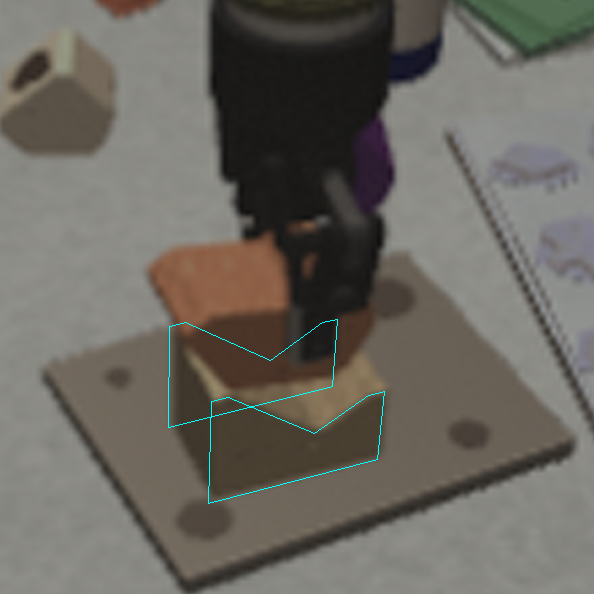

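>>> step_arm(steps=[{"gripper":0,"dp":[1.7,0.2,-2],"twist":0},{"gripper":0,"dp":[3.4,0.4,-4.5],"twist":0},{"gripper":0,"dp":[5,0.7,-7],"twist":0},{"gripper":0,"dp":[6.2,0.8,-9.5],"twist":0},{"gripper":0,"dp":[7.5,1,-12],"twist":0},{"gripper":0,"dp":[8.5,1.2,-14.5],"twist":0},{"gripper":0,"dp":[8.5,1.2,-14.5],"twist":0}])

```text
t: 8.38
ee_pos: [0.6293, -0.0311, 0.0712]
tcp_rot: [-0.241, 3.128, -0.003]
contact_force: [-0.8, 2.0, 4.5]
width: 0.0498
```

```bash
python3 - <<'E'
from h import *
s=arm.read_state();print(s['t'],s['ee_pos'],s['contact_force'],s['wrist_torque'],s['width'])
B=verts('base',628,-31.5,.157)
crop('side','pics/s6.png',(325,200),55,5.4,[(B,(255,255,0))])
E
```

```text
8.375 [ 0.62933182 -0.03108449  0.07119135] [-0.83447613  2.04892256  4.53617841] [ 0.21598518  0.37663711 -0.101031  ] 0.04982325791471191
```

View pics/s6.png

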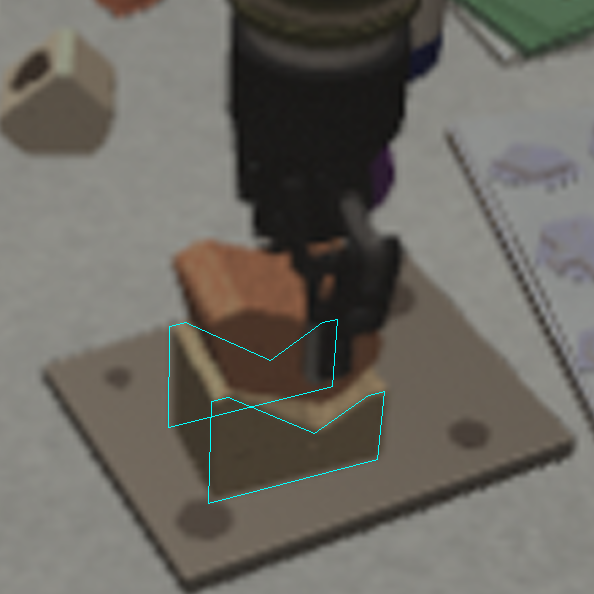

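>>> step_arm(steps=[{"gripper":0,"dp":[0.6,0,-2],"twist":0},{"gripper":0,"dp":[1.1,0,-4],"twist":0},{"gripper":0,"dp":[1.5,0,-6],"twist":0},{"gripper":0,"dp":[1.9,0,-8],"twist":0},{"gripper":0,"dp":[1.9,0,-8],"twist":0}])

```text
t: 9.05
ee_pos: [0.6319, -0.0309, 0.0638]
tcp_rot: [-0.241, 3.125, -0.003]
contact_force: [-0.2, 2.4, 4.7]
width: 0.05
```

```bash
python3 - <<'E'
from h import *
s=arm.read_state();print(s['t'],s['ee_pos'],s['contact_force'],s['wrist_torque'],s['width'])
B=verts('base',628,-31.5,.157)
u=np.array([.988,.156]);c=np.array([628,-31.5])-8*u
V=verts('midup',*c,.157)
crop('side','pics/s7.png',(325,200),55,5.4,[(V,(0,255,0)),(B,(255,255,0))])
crop('scene','pics/c7.png',(270,215),45,6.5,[(V,(0,255,0)),(B,(255,255,0))])
E
```

```text
9.05 [ 0.63189945 -0.0308722   0.06379711] [-0.1798932   2.43266175  4.65000711] [ 0.33957567  0.18997878 -0.07816407] 0.05003830748037128
```

View pics/s7.png

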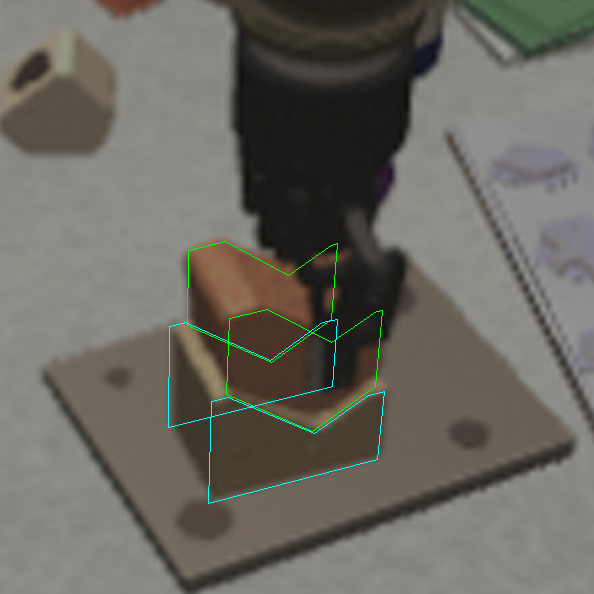

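View pics/c7.png

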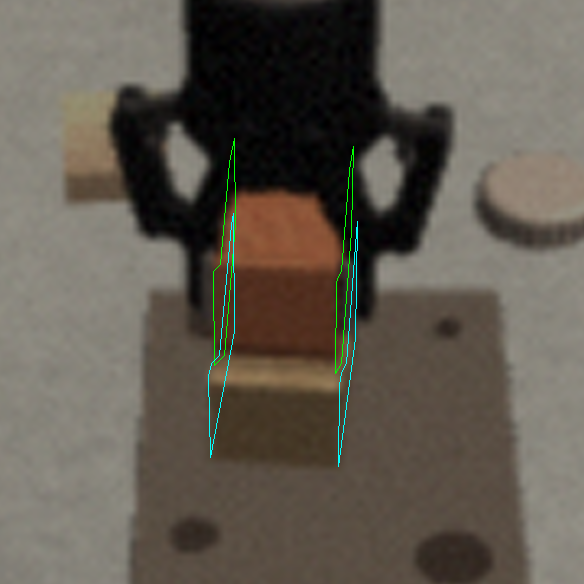

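>>> step_arm(steps=[{"gripper":0,"dp":[0.2,0,-1.5],"twist":0},{"gripper":0,"dp":[0.3,0,-3],"twist":0},{"gripper":0,"dp":[0.4,0,-4.5],"twist":0},{"gripper":0,"dp":[0.4,0,-4.5],"twist":0}])

```text
t: 9.65
ee_pos: [0.6331, -0.0309, 0.0601]
tcp_rot: [-0.24, 3.123, -0.004]
contact_force: [0.7, 0.3, 6.8]
width: 0.0494
```

```bash
python3 - <<'E'
from h import *
s=arm.read_state();print(s['t'],s['ee_pos'],s['contact_force'],s['wrist_torque'],s['width'])
B=verts('base',628,-31.5,.157)
u=np.array([.988,.156]);c=np.array([628,-31.5])-8*u
V=verts('midup',*c,.157)
crop('side','pics/s8.png',(325,200),55,5.4,[(V,(0,255,0)),(B,(255,255,0))])
crop('scene','pics/c8.png',(270,215),45,6.5,[(V,(0,255,0)),(B,(255,255,0))])
E
```

```text
9.65 [ 0.63311975 -0.03086852  0.0600584 ] [0.67308497 0.3187538  6.77163527] [ 0.16962336  0.20276846 -0.03145531] 0.049424344123365944
```

View pics/s8.png

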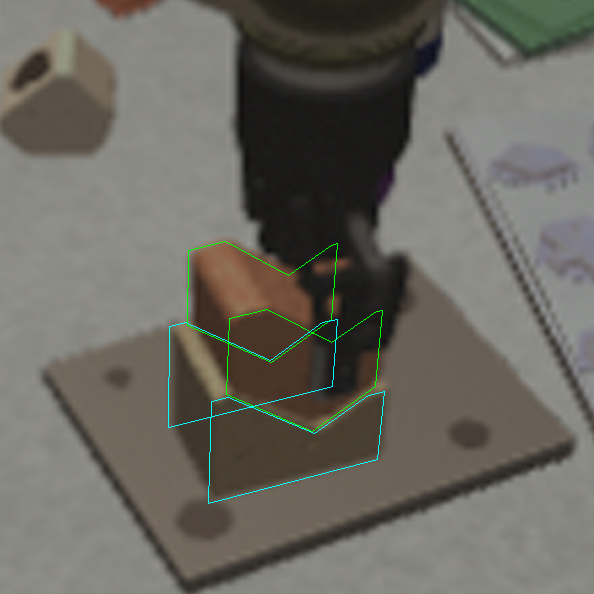

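View pics/c8.png

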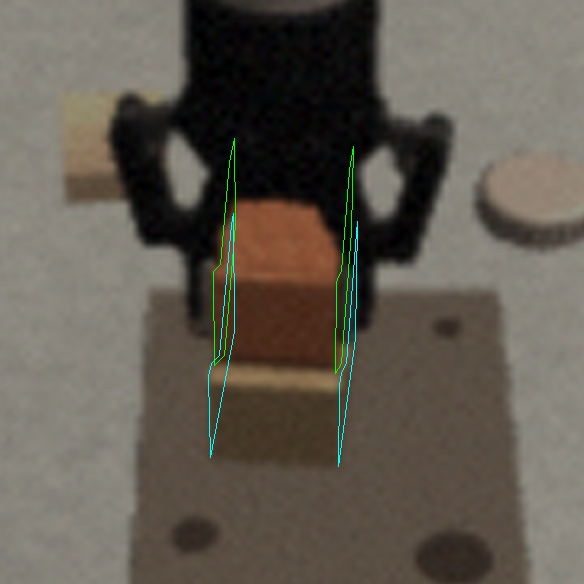

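>>> step_arm(steps=[{"gripper":0.75,"dp":[0,0,0.5],"twist":0},{"gripper":1,"dp":[0,0,0.5],"twist":0},{"gripper":1,"dp":[0,0,0.5],"twist":0},{"gripper":1,"dp":[0,0,10],"twist":0},{"gripper":1,"dp":[0,0,50],"twist":0},{"gripper":0.5,"dp":[0,0,100],"twist":0},{"gripper":0,"dp":[0,0,120],"twist":0},{"gripper":0,"dp":[0,0,120],"twist":0},{"gripper":0,"dp":[0,0,120],"twist":0}])

```text
t: 10.88
ee_pos: [0.6326, -0.0308, 0.1789]
tcp_rot: [-0.24, 3.125, -0.003]
contact_force: [-0.1, -0.1, 0.4]
width: 0.0121
```

```bash
python3 - <<'E'
from h import *
s=arm.read_state();print(s['t'],s['ee_pos'],s['contact_force'],s['width'])
B=verts('base',628,-31.5,.157)
u=np.array([.988,.156]);c=np.array([628,-31.5])-8*u
V=verts('midup',*c,.157)
obs=[];obb=[]
for n in('side','scene','wrist'):
    cm=cam(n,s)
    im=arm.get_image(n)
    L=arm.trace(n,'middle_grip');Lb=arm.trace(n,'base_chunk')
    print(n,[(d['confidence'],d['extent']) for d in L+Lb])
    if L: obs.append((cm,L[0]['region'].astype(np.float32)))
for o in obs: print(fit('midup',[o],[c[0],c[1],.157,83.,0]))
print('all',fit('midup',obs,[c[0],c[1],.157,83.,0]), c)
crop('side','pics/s9.png',(325,200),55,5.4,[(V,(0,255,0)),(B,(255,255,0))])
crop('wrist','pics/w9.png',(280,210),210,1.4,[(V,(0,255,0)),(B,(255,255,0))])
E
```

```text
10.875 [ 0.63263211 -0.03079005  0.17894581] [-0.12953961 -0.11875532  0.38753654] 0.012097233297682997
side [(0.61, [324.8, 206.7, 32.4, 32.7]), (0.93, [323.1, 220.6, 37.8, 33.9])]
scene [(0.69, [372.6, 233.6, 23.0, 25.5]), (0.63, [268.2, 211.6, 16.4, 35.8]), (0.75, [268.6, 227.6, 23.7, 30.0]), (0.67, [388.2, 271.2, 37.8, 68.1])]
wrist [(0.77, [280.1, 203.3, 77.0, 98.7]), (0.71, [281.0, 145.4, 69.6, 20.4])]
(array([ 6.22519244e+02, -3.10531385e+01,  2.71198140e-01,  8.35968165e+01,
       -6.95343410e-02]), np.float64(0.0694444477558136))
(array([-1.68268936e+03,  4.79679113e+02, -2.04820904e-01,  3.86571895e+02,
        1.33616032e+00]), np.float64(1.0))
(array([ 6.19722411e+02, -3.38578875e+01,  1.57425612e-01,  8.17899981e+01,
        1.22407181e-01]), np.float64(0.025791093707084656))
all (array([ 6.19874765e+02, -3.32579528e+01,  2.10974717e-01,  8.56982830e+01,
        1.10769473e-01]), np.float64(0.9366660714149475)) [620.096 -32.748]
```

View pics/s9.png

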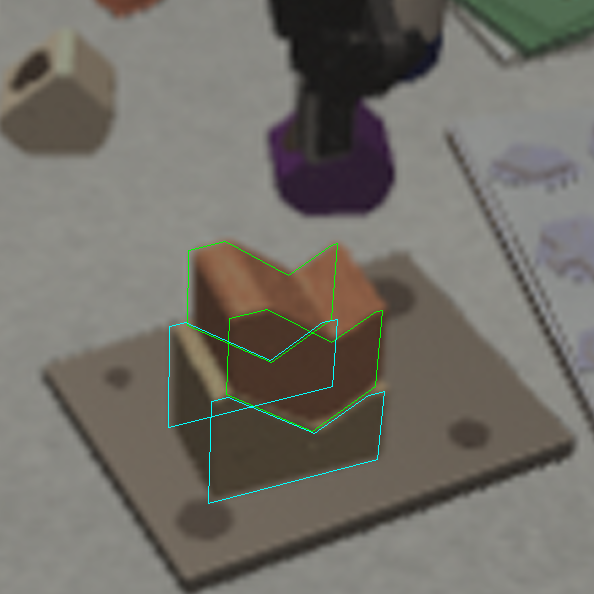

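View pics/w9.png

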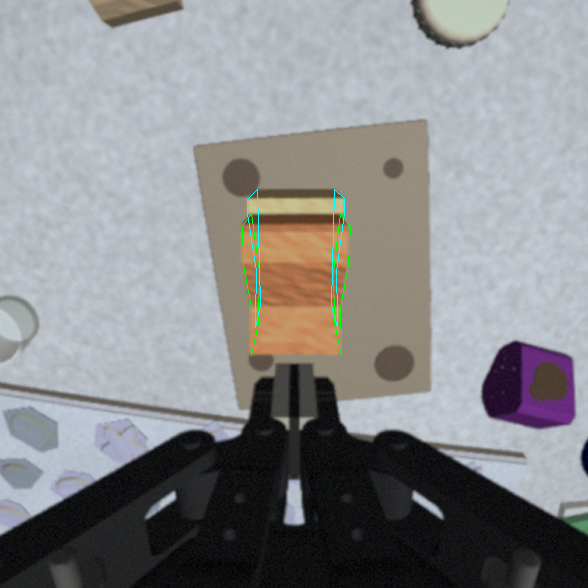

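>>> step_arm(steps=[{"gripper":0,"dp":[-20,-3,0],"twist":0},{"gripper":0,"dp":[-38,-6,0],"twist":0},{"gripper":0,"dp":[-38,-6,-25],"twist":0},{"gripper":0,"dp":[-38,-6,-45],"twist":0},{"gripper":0,"dp":[-38,-6,-53],"twist":0},{"gripper":0,"dp":[-38,-6,-56],"twist":0},{"gripper":0,"dp":[-38,-6,-57.5],"twist":0},{"gripper":0,"dp":[-38,-6,-57.5],"twist":0}])

```text
t: 12.42
ee_pos: [0.5953, -0.0369, 0.123]
tcp_rot: [-0.24, 3.122, -0.004]
contact_force: [0.2, -0.5, 0.4]
width: -0.0005
```

>>> step_arm(steps=[{"gripper":0,"dp":[-0.5,0,-1],"twist":0},{"gripper":0,"dp":[-0.5,0,-2],"twist":0},{"gripper":0,"dp":[-0.5,0,-2.5],"twist":0},{"gripper":0,"dp":[-0.5,0,-2.5],"twist":0}])

```text
t: 12.92
ee_pos: [0.595, -0.037, 0.1214]
tcp_rot: [-0.24, 3.121, -0.005]
contact_force: [-2.5, 0.9, 5.9]
width: 0.0002
```

>>> step_arm(steps=[{"gripper":0,"dp":[0,0,-1.5],"twist":0},{"gripper":0,"dp":[0,0,-2.5],"twist":0},{"gripper":0,"dp":[0,0,-2.5],"twist":0},{"gripper":0,"dp":[0,0,-2.5],"twist":0}])

```text
t: 13.42
ee_pos: [0.595, -0.037, 0.1213]
tcp_rot: [-0.241, 3.119, -0.006]
contact_force: [-7.2, 1.8, 16.6]
width: 0.0001
```

```bash
python3 - <<'E'
from h import *
s=arm.read_state();print(s['t'],s['ee_pos'],s['contact_force'],s['width'])
B=verts('base',628,-31.5,.157)
u=np.array([.988,.156]);c=np.array([628,-31.5])-8*u
V=verts('midup',*c,.157)
crop('side','pics/s10.png',(325,200),55,5.4,[(V,(0,255,0)),(B,(255,255,0))])
E
```

```text
13.425 [ 0.59502292 -0.03701015  0.12129774] [-7.16012605  1.83332855 16.59123503] 5.1959501564882605e-05
```

View pics/s10.png

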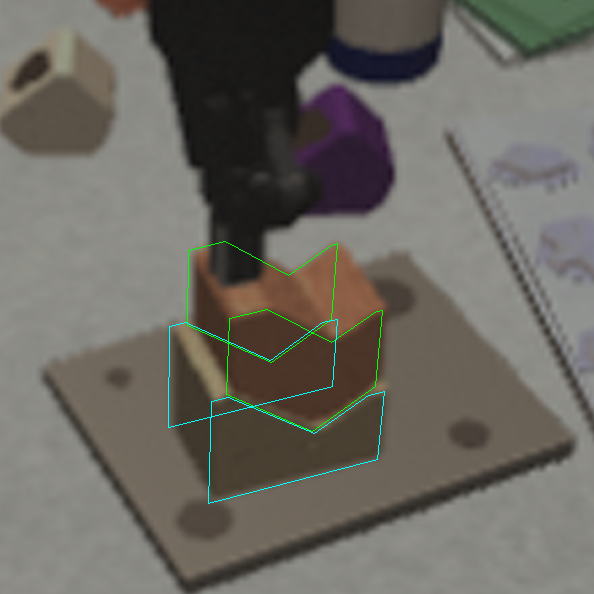

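>>> step_arm(steps=[{"gripper":0,"dp":[0,0,2],"twist":0},{"gripper":0,"dp":[0,0,10],"twist":0},{"gripper":0,"dp":[0,0,50],"twist":0},{"gripper":0,"dp":[-5,30,95],"twist":-5},{"gripper":0.5,"dp":[-10,85,105],"twist":-10},{"gripper":1,"dp":[-20,140,105],"twist":-15},{"gripper":1,"dp":[-30,195,105],"twist":-20},{"gripper":1,"dp":[-30,250,105],"twist":-20},{"gripper":1,"dp":[-30,287,105],"twist":-20},{"gripper":1,"dp":[-30,287,105],"twist":-20},{"gripper":1,"dp":[-30,287,105],"twist":-20}])

```text
t: 14.85
ee_pos: [0.5651, 0.2494, 0.2263]
tcp_rot: [0.305, 3.115, -0.01]
contact_force: [-0.1, -0.4, -0.7]
width: 0.0852
```

```bash
python3 - <<'E'
from h import *
import pickle
s=arm.read_state();print(s['t'],s['q'].round(3),s['ee_pos'],s['tcp_rot'],s['width'])
cm=cam('wrist',s);im=arm.get_image('wrist');L=arm.trace('wrist','cap_grip')
for d in L: print(d['confidence'],d['extent'],raypt(cm,d['extent'][:2],.02))
d=min(L,key=lambda d:abs(raypt(cm,d['extent'][:2],.02)[:2]-[.562,.25]).sum())
w=(cm,d['region'].astype(np.float32))
b=None
for y in(-.2,-3.3,1.2,-1.8):
    q=fit('cap',[w],[562,250,y]);print(q)
    if b is None or q[1]<b[1]: b=q
obs=pickle.load(open('obs.pkl','rb'))
g=lambda c,n,i:(obs[c,n][0],obs[c,n][1][i]['region'].astype(np.float32))
print(fit('cap',[w,w,g('scene','cap_grip',3),g('side','cap_grip',0)],b[0]))
im=im[:,:,::-1].copy()
p=proj(cm,verts('cap',*b[0])).astype(int);n=len(p)//2
cv2.polylines(im,[p[:n]],True,(0,255,0));cv2.polylines(im,[p[n:]],True,(255,255,0))
cv2.imwrite('pics/w11.png',im)
E
```

```text
14.85 [ 0.229  0.502  1.11  -0.01   1.521 -1.147] [0.56508385 0.24938898 0.22627494] [ 0.30505524  3.11480578 -0.01042667] 0.08519044143670096
0.9 [280.1, 176.8, 46.9, 57.1] [0.55890503 0.24913637 0.02      ]
0.75 [386.3, 97.8, 61.4, 72.8] [0.4960491  0.37712983 0.02      ]
0.75 [239.1, 293.8, 41.3, 51.8] [0.70153429 0.16597497 0.02      ]
0.68 [240.3, 48.6, 74.3, 83.7] [0.41951017 0.23529961 0.02      ]
(array([ 5.58267799e+02,  2.49057066e+02, -1.97537800e-01]), np.float64(0.08999690413475037))
(array([560.19690399, 248.24801253,  -3.34848845]), np.float64(0.05303343012928963))
(array([558.07640689, 245.9025001 ,   1.84236254]), np.float64(0.35297152400016785))
(array([ 5.56278278e+02,  2.49218194e+02, -2.06063177e-01]), np.float64(0.09004849195480347))
(array([561.67232418, 248.12029694,  -3.34974497]), np.float64(0.11435012519359589))
```

View pics/w11.png

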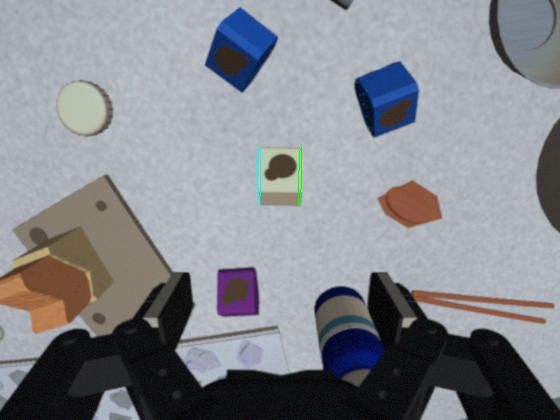

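```bash
python3 - <<'E'
from h import *
V=verts('cap',558.3,249.1,-.2)
crop('side','pics/s12.png',(283,162),27,11,[(V,(0,255,0))])
crop('wrist','pics/w12.png',(280,177),50,6,[(V,(0,255,0))])
E
```

```text
(no output)
```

View pics/s12.png

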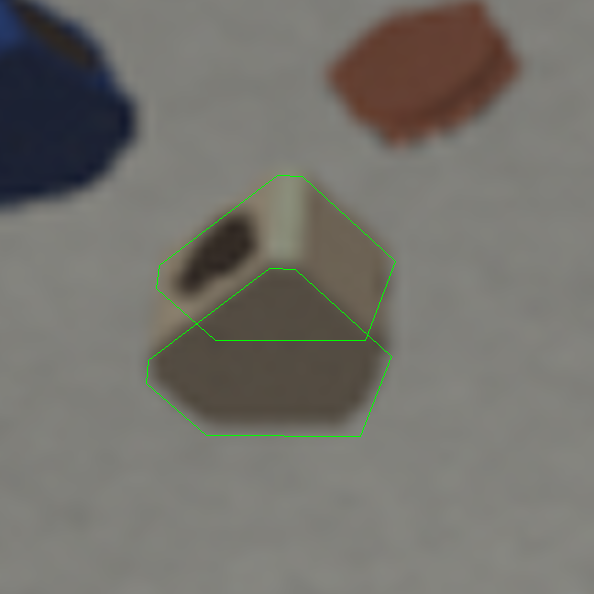

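View pics/w12.png

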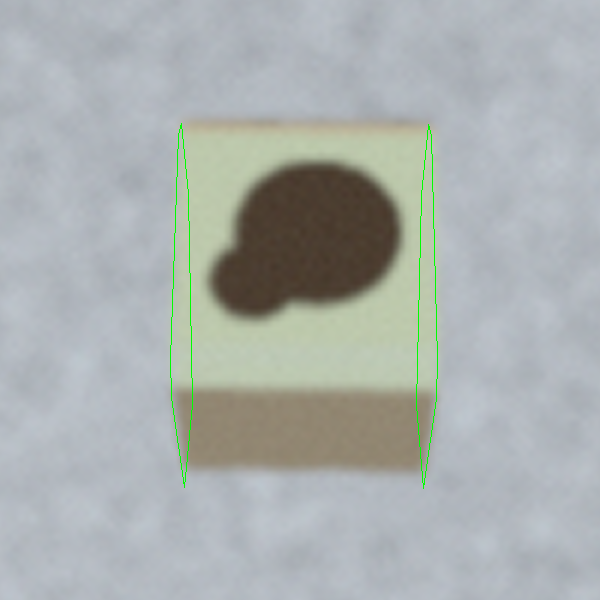

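>>> step_arm(steps=[{"gripper":1,"dp":[1,-2,-50],"twist":0},{"gripper":1,"dp":[1,-2,-100],"twist":0},{"gripper":1,"dp":[1,-2,-150],"twist":0},{"gripper":1,"dp":[1,-2,-190],"twist":0},{"gripper":1,"dp":[1,-2,-214],"twist":0},{"gripper":1,"dp":[1,-2,-214],"twist":0},{"gripper":0,"dp":[1,-2,-214],"twist":0},{"gripper":0,"dp":[1,-2,-214],"twist":0},{"gripper":0,"dp":[1,-2,-214],"twist":0},{"gripper":0,"dp":[1,-2,-214],"twist":0},{"gripper":0,"dp":[1,-2,-214],"twist":0},{"gripper":0,"dp":[1,-2,-214],"twist":0}], force=20)

```text
t: 16.55
ee_pos: [0.567, 0.247, 0.0139]
tcp_rot: [0.307, 3.112, -0.009]
contact_force: [0.1, -1.0, 6.0]
width: 0.046
```

>>> step_arm(steps=[{"gripper":0,"dp":[0,0,10],"twist":0},{"gripper":0,"dp":[0,0,40],"twist":0},{"gripper":0,"dp":[0,0,90],"twist":0},{"gripper":0,"dp":[0,0,140],"twist":4},{"gripper":0,"dp":[5,-20,170],"twist":8},{"gripper":0,"dp":[15,-60,176],"twist":12},{"gripper":0,"dp":[25,-110,176],"twist":16},{"gripper":0,"dp":[40,-160,176],"twist":20},{"gripper":0,"dp":[50,-210,176],"twist":20},{"gripper":0,"dp":[60,-250,176],"twist":20},{"gripper":0,"dp":[60,-279,170],"twist":20},{"gripper":0,"dp":[60,-279,150],"twist":20},{"gripper":0,"dp":[60,-279,136],"twist":20},{"gripper":0,"dp":[60,-279,136],"twist":20},{"gripper":0,"dp":[60,-279,136],"twist":20}])

```text
t: 18.42
ee_pos: [0.6273, -0.0316, 0.1507]
tcp_rot: [-0.239, 3.116, -0.005]
contact_force: [-0.5, 1.2, -0.4]
width: 0.0459
```

```bash
python3 - <<'E'
from h import *
s=arm.read_state();print(s['t'],s['q'].round(3),s['ee_pos'],s['tcp_rot'],s['contact_force'],s['width'])
e=s['ee_pos']*1000
yw=2*np.arctan2(s['tcp_rot'][1],s['tcp_rot'][0])-np.pi;print('yaw',yw)
u=np.array([np.cos(yw),np.sin(yw)]);c=e[:2]-8.9*u
C=verts('cap',c[0],c[1],yw,zoff=e[2]+13)
B=verts('base',628,-31.5,.157)
u=np.array([.988,.156]);m=np.array([628,-31.5])-8*u
V=verts('midup',*m,.157)
n=np.array([633.9,-30.6]);d=e[:2]-n;print('s,perp',d@[.988,.156],d@[-.156,.988])
crop('side','pics/s13.png',(325,190),55,5.4,[(V,(0,255,0)),(B,(255,255,0)),(C,(0,0,255))])
crop('scene','pics/c13.png',(270,205),45,6.5,[(V,(0,255,0)),(B,(255,255,0)),(C,(0,0,255))])
E
```

```text
18.425 [-0.239  0.572  1.208  0.002  1.345 -1.964] [ 0.62731964 -0.0316052   0.15069611] [-0.23904476  3.1159433  -0.0051199 ] [-0.47287653  1.23973626 -0.41728762] 0.04591068060615974
yaw 0.1531333667314434
s,perp -6.658206863964736 0.0334024425568195
```

View pics/s13.png

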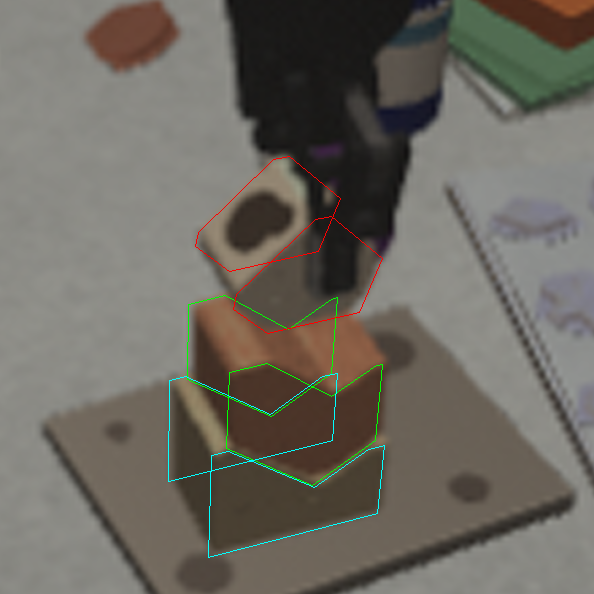

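View pics/c13.png

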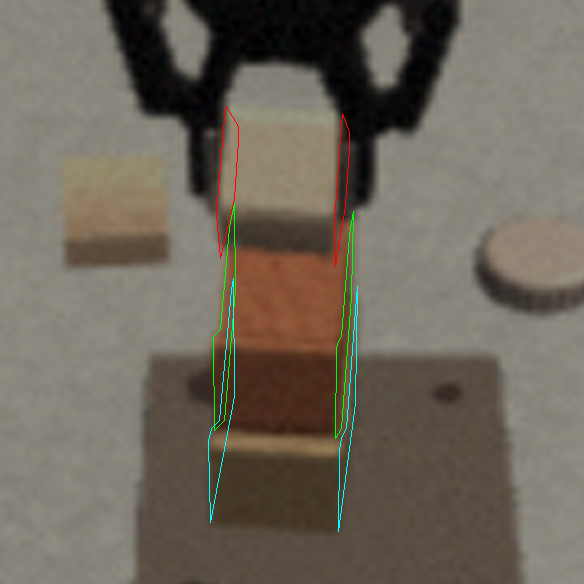

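>>> step_arm(steps=[{"gripper":0,"dp":[0,0,-8],"twist":0},{"gripper":0,"dp":[0,0,-12],"twist":0},{"gripper":0,"dp":[0,0,-15],"twist":0},{"gripper":0,"dp":[1.5,0.2,-16],"twist":0},{"gripper":0,"dp":[3,0.5,-17.3],"twist":0},{"gripper":0,"dp":[4.5,0.7,-18.6],"twist":0},{"gripper":0,"dp":[5.6,0.9,-20],"twist":0},{"gripper":0,"dp":[5.6,0.9,-20],"twist":0}])

```text
t: 19.52
ee_pos: [0.633, -0.0308, 0.1307]
tcp_rot: [-0.239, 3.116, -0.005]
contact_force: [0.2, -0.3, -1.2]
width: 0.0456
```

```bash
cat > look.py <<'E'
from h import *
import sys
k=sys.argv[1]
s=arm.read_state();print(s['t'],s['ee_pos'],s['contact_force'],s['wrist_torque'],s['width'])
u=np.array([.988,.156]);b=np.array([628,-31.5])
B=verts('base',*b,.157);V=verts('midup',*(b-8*u),.157);C=verts('capup',*(b+4*u),.157)
D=[(V,(0,255,0)),(B,(255,255,0)),(C,(0,0,255))]
crop('side',f'pics/s{k}.png',(325,190),55,5.4,D)
crop('scene',f'pics/c{k}.png',(270,205),45,6.5,D)
E
python3 look.py 14
```

```text
19.525 [ 0.63303616 -0.03077761  0.13065139] [ 0.15658408 -0.28398026 -1.19435777] [0.04036672 0.00638678 0.03846871] 0.045559321742632816
```

View pics/s14.png

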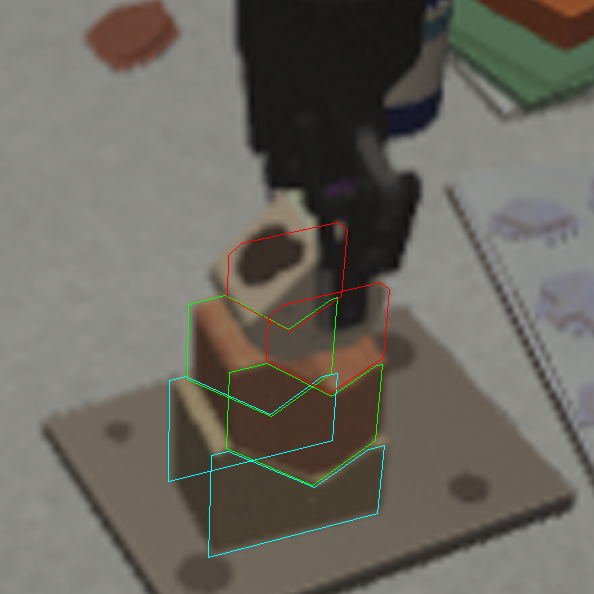

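>>> step_arm(steps=[{"gripper":0,"dp":[0,0,8],"twist":0},{"gripper":0,"dp":[-6,-0.9,9],"twist":0},{"gripper":0,"dp":[-6.5,-1,6],"twist":0},{"gripper":0,"dp":[-6.5,-1,4.5],"twist":0},{"gripper":0,"dp":[-6.5,-1,3],"twist":0},{"gripper":0,"dp":[-6.3,-1,2],"twist":0},{"gripper":0,"dp":[-6.3,-1,2],"twist":0}])

```text
t: 20.5
ee_pos: [0.6276, -0.0319, 0.1337]
tcp_rot: [-0.239, 3.113, -0.006]
contact_force: [2.5, 0.0, 5.7]
width: 0.0459
```

>>> step_arm(steps=[{"gripper":0,"dp":[1.5,0.2,-1.7],"twist":0},{"gripper":0,"dp":[3,0.5,-3.4],"twist":0},{"gripper":0,"dp":[4.5,0.7,-5],"twist":0},{"gripper":0,"dp":[5.8,0.9,-6.7],"twist":0},{"gripper":0,"dp":[7.2,1.1,-8.4],"twist":0},{"gripper":0,"dp":[8.8,1.4,-10.2],"twist":0},{"gripper":0,"dp":[8.8,1.4,-10.2],"twist":0}])

```text
t: 21.38
ee_pos: [0.6371, -0.0305, 0.1247]
tcp_rot: [-0.239, 3.11, -0.007]
contact_force: [0.4, 1.2, 7.4]
width: 0.0458
```

```bash
python3 look.py 15
```

```text
21.375 [ 0.6371239  -0.03051588  0.12468319] [0.43615012 1.2287063  7.44482892] [ 0.05811831  0.24242288 -0.07042809] 0.045756731280987006
```

View pics/s15.png

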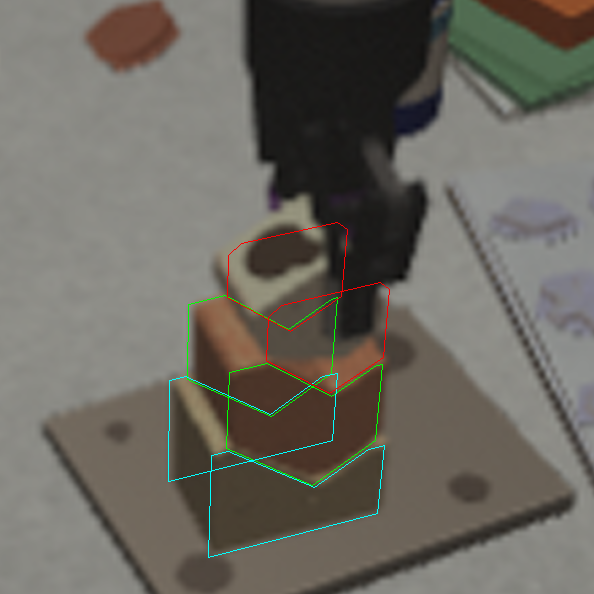

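View pics/c15.png

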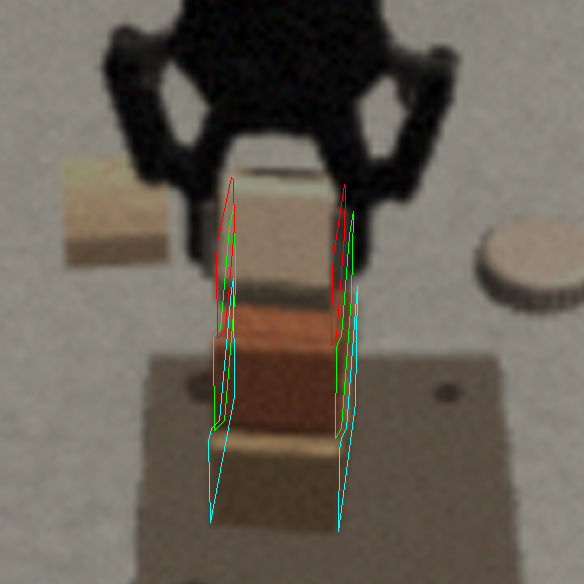

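>>> step_arm(steps=[{"gripper":0,"dp":[1.5,0.2,-2],"twist":0},{"gripper":0,"dp":[2.8,0.4,-4],"twist":0},{"gripper":0,"dp":[3.8,0.6,-6],"twist":0},{"gripper":0,"dp":[4.8,0.7,-8],"twist":0},{"gripper":0,"dp":[5.6,0.9,-10],"twist":0},{"gripper":0,"dp":[5.6,0.9,-10],"twist":0}])

```text
t: 22.22
ee_pos: [0.6441, -0.0297, 0.1162]
tcp_rot: [-0.238, 3.106, -0.009]
contact_force: [2.3, 2.0, 10.0]
width: 0.0459
```

```bash
python3 look.py 16
```

```text
22.225 [ 0.6441359  -0.02972118  0.11615963] [2.25628882 2.03389436 9.96673935] [ 0.058658   -0.1225776   0.02368511] 0.04589792257387751
```

View pics/s16.png

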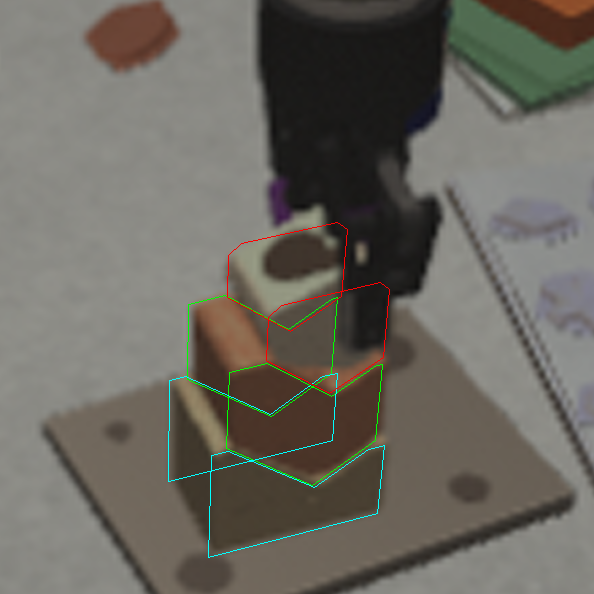

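View pics/c16.png

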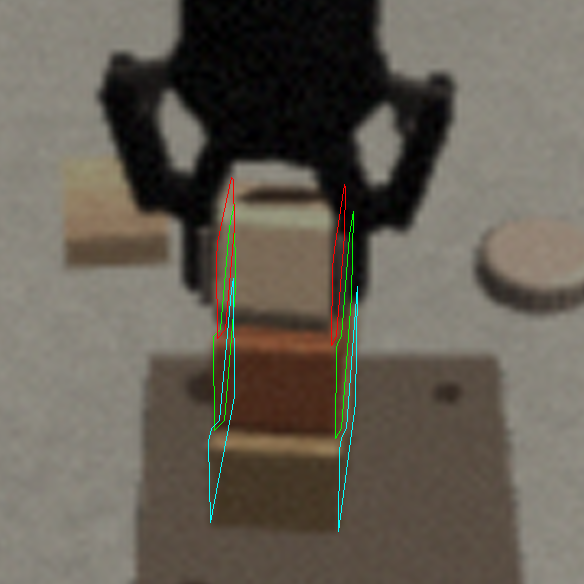

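>>> step_arm(steps=[{"gripper":0,"dp":[0,0,-2],"twist":0},{"gripper":0,"dp":[0,0,-3.5],"twist":0},{"gripper":0,"dp":[0,0,-5],"twist":0},{"gripper":0,"dp":[0,0,-5],"twist":0}])

```text
t: 22.82
ee_pos: [0.646, -0.0297, 0.1131]
tcp_rot: [-0.238, 3.1, -0.011]
contact_force: [5.0, 2.0, 11.2]
width: 0.0457
```

```bash
python3 look.py 17
```

```text
22.825 [ 0.64602496 -0.0297209   0.11307777] [ 4.99925248  1.95080031 11.20243967] [ 0.2104904  -0.31059718 -0.05024511] 0.04574683661370763
```

View pics/s17.png

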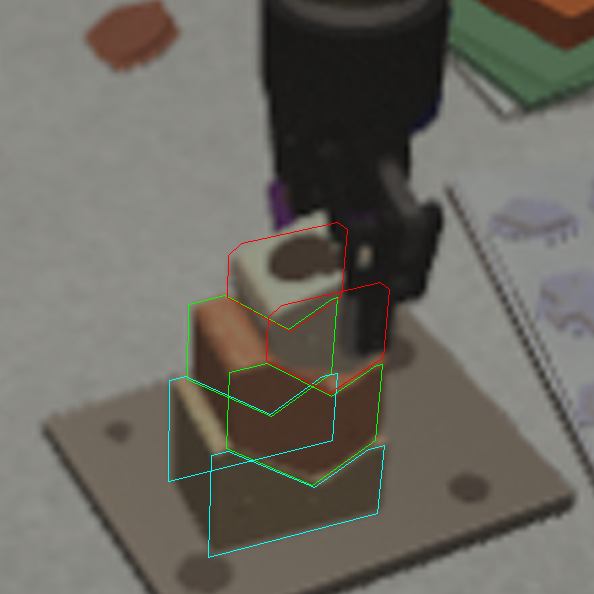

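View pics/c17.png

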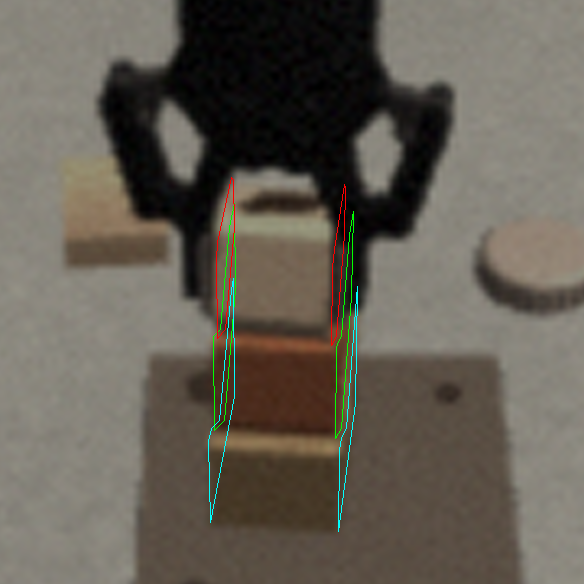

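>>> step_arm(steps=[{"gripper":0,"dp":[-2,-0.3,0.5],"twist":0},{"gripper":0,"dp":[-4,-0.6,0],"twist":0},{"gripper":0,"dp":[-5,-0.8,-2],"twist":0},{"gripper":0,"dp":[-5,-0.8,-4],"twist":0},{"gripper":0,"dp":[-5,-0.8,-5],"twist":0}])

```text
t: 23.55
ee_pos: [0.645, -0.0302, 0.1125]
tcp_rot: [-0.237, 3.087, -0.013]
contact_force: [10.2, 5.5, 23.7]
width: 0.0459
```

```bash
python3 look.py 18
```

```text
23.55 [ 0.64502502 -0.03020027  0.11252319] [10.20087659  5.52064827 23.66389249] [ 1.00203679 -1.19302491 -0.0652073 ] 0.04587125138877283
```

View pics/s18.png

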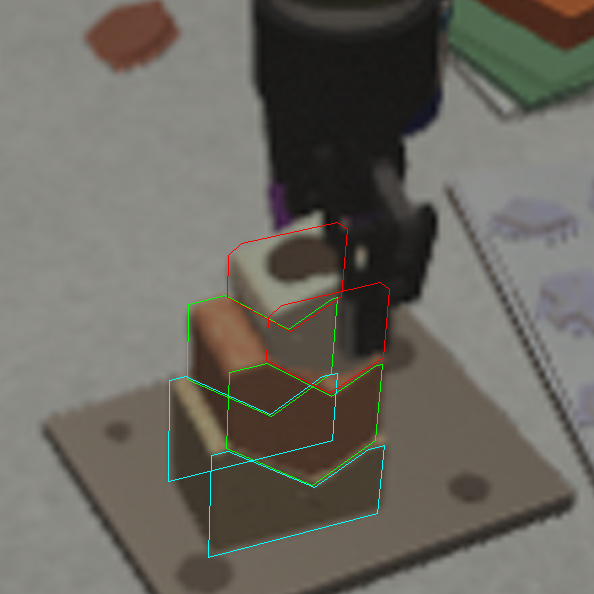

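View pics/c18.png

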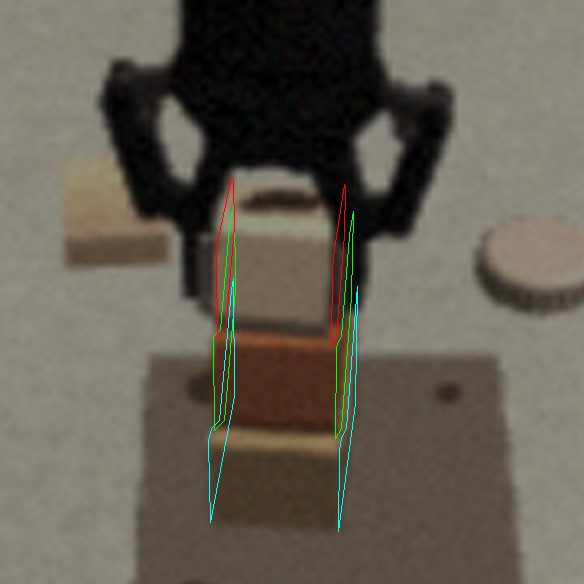

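>>> step_arm(steps=[{"gripper":0,"dp":[0,0,2],"twist":0},{"gripper":0,"dp":[-1,0,5],"twist":0},{"gripper":0,"dp":[-5,-0.8,6],"twist":0},{"gripper":0,"dp":[-5,-0.8,6],"twist":0}])

```text
t: 24.15
ee_pos: [0.6395, -0.0311, 0.1181]
tcp_rot: [-0.237, 3.088, -0.012]
contact_force: [1.3, -0.1, -0.1]
width: 0.0456
```

```bash
python3 look.py 19
```

```text
24.15 [ 0.63953822 -0.03107452  0.11812639] [ 1.30900372 -0.08048461 -0.08679244] [ 0.0120478  -0.17314388  0.02807262] 0.04559849690018738
```

View pics/s19.png

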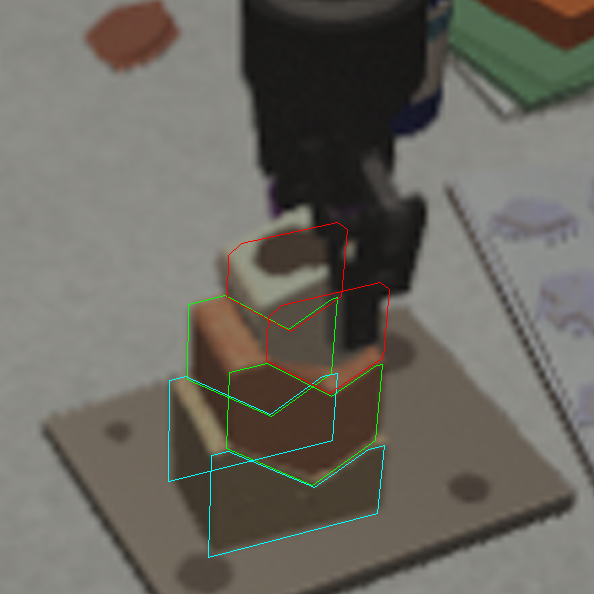

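View pics/c19.png

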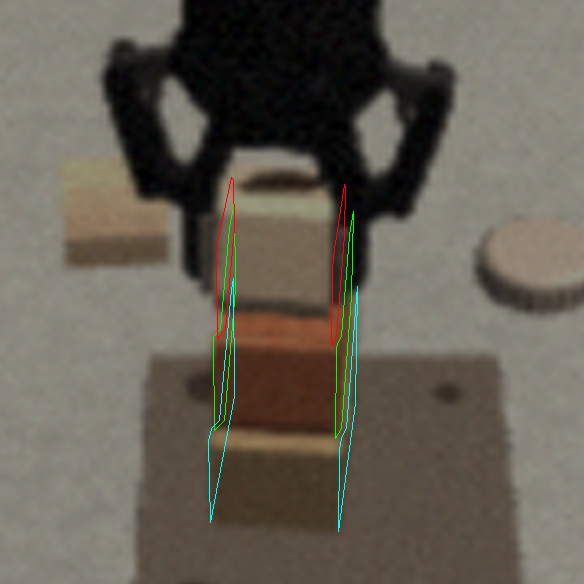

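```bash
cat > capfit.py <<'E'
from h import *
u=np.array([.988,.156]);b=np.array([628,-31.5])
MODELS['capup']=(np.array([(-1.5,-35),(5.5,-36),(24,-25.3),(27,-21),(27,15),(22,20),(-24,20),(-30,15),(-30,-9.2)],float),23,131.)
def run():
    s=arm.read_state()
    obs=[]
    for n in('side','scene'):
        cm=cam(n);im=arm.get_image(n)
        L=arm.trace(n,'cap_grip')
        ex=proj(cm,[[.63,-.03,.13]])[0]
        L=[d for d in L if np.hypot(*(d['extent'][:2]-ex))<14]
        print(n,[(d['confidence'],d['extent']) for d in L])
        if not L: continue
        r=L[0]['region'].astype(np.float32)
        dark=cv2.dilate((im.max(2)<48).astype(np.uint8),np.ones((2,2)))*(1-r)
        obs.append((cm,r,1-dark))
    def cost(p):
        V=verts('capup',*p[:2],.155,zoff=p[2],pitch=p[3])
        return sum((w*np.abs(sil(c,V)-r)).sum()/r.sum() for c,r,w in obs)/len(obs)
    best=None
    for p0 in(0,.15,.3):
        x0=np.array([*(b+4*u),131.,p0]);st=np.array([5,4,5,.1])
        for k in range(3):
            S=np.vstack([x0]+[x0+st[i]*np.eye(4)[i] for i in range(4)]);st=-st/2
            q=minimize(cost,x0,method='Nelder-Mead',options=dict(initial_simplex=S,maxiter=250,fatol=1e-4));x0=q.x
        if best is None or q.fun<best.fun: best=q
    p=best.x; d=p[:2]-(b+6*u)
    print('cap in middle_notch: s %.1f perp %.1f z %.1f pitch %.1f deg cost %.3f'%(d@u,d@[-u[1],u[0]],p[2]-93,np.degrees(p[3]),best.fun))
    return p
if __name__=='__main__':
    p=run(); V=verts('capup',*p[:2],.155,zoff=p[2],pitch=p[3])
    crop('side','pics/fit.png',(325,190),55,5.4,[(V,(0,0,255))])
    crop('scene','pics/fitc.png',(270,205),45,6.5,[(V,(0,0,255))])
E
python3 capfit.py
```

```text
side [(0.9, [321.6, 190.6, 18.2, 25.8])]
scene [(0.94, [265.4, 199.1, 17.1, 26.9])]
cap in middle_notch: s -6.2 perp -1.1 z 50.4 pitch 29.7 deg cost 0.147
```

View pics/fit.png

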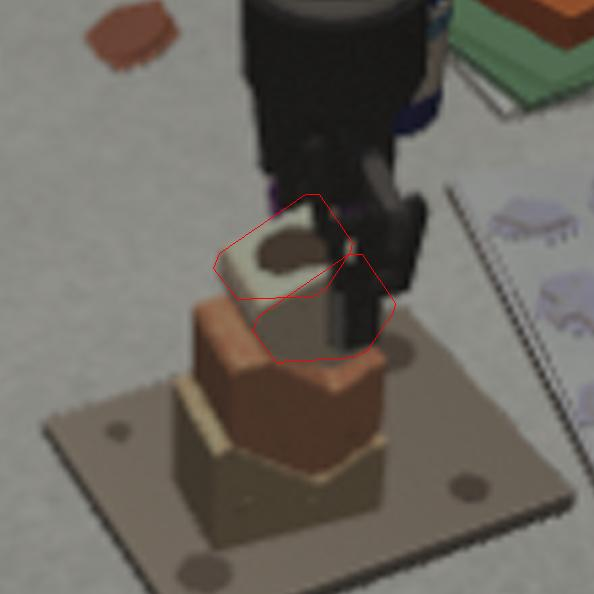

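View pics/fitc.png

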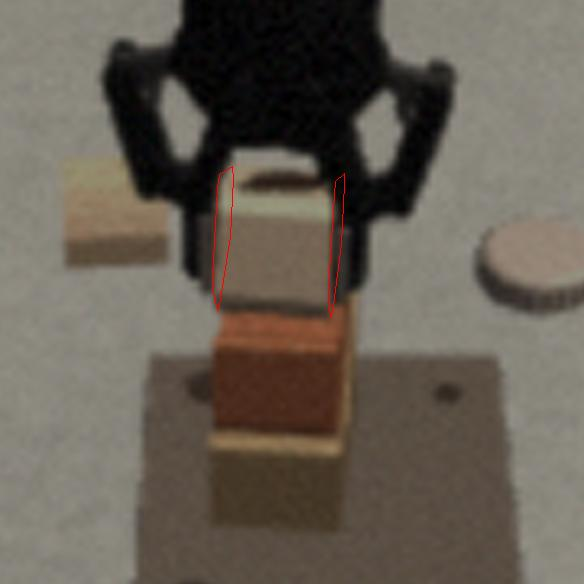

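```bash
python3 - <<'E'
import re
t=open('capfit.py').read()
t=t.replace("        obs.append((cm,r,1-dark))","""        w=np.ones((420,560),np.float32)
        if n=='side': w[:,MASK[0]:]=0
        else: w[:MASK[1]]=0
        obs.append((cm,r,w))""").replace("def run():","MASK=[330,185]\ndef run():").replace(".sum()/r.sum()",".sum()/(w*r).sum()")
t=t.replace("    return p\n","    for a in(0,10,20,30):\n        q=minimize(lambda v:cost([*v,np.radians(a)]),p[:3],method='Nelder-Mead');dd=q.x[:2]-(b+6*u);print(a,round(q.fun,3),round(dd@u,1),round(q.x[2]-93,1))\n    return p\n")
open('capfit.py','w').write(t)
E
python3 capfit.py
```

```text
side [(0.61, [322.2, 188.8, 25.8, 26.6])]
scene [(0.74, [266.9, 194.9, 15.9, 24.4])]
cap in middle_notch: s -8.1 perp -4.0 z 51.9 pitch 10.4 deg cost 0.124
0 0.138 -7.8 51.9
10 0.127 -8.1 51.9
20 0.131 -9.1 53.4
30 0.147 -8.7 53.5
```

View pics/fit.png

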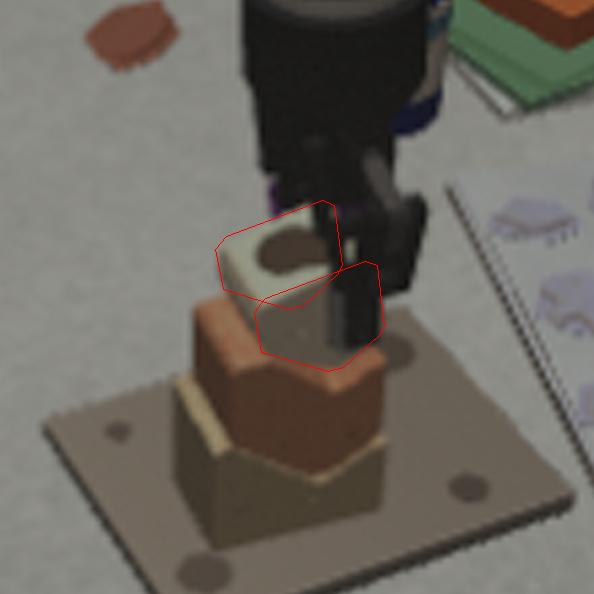

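>>> step_arm(steps=[{"gripper":0,"dp":[0.5,0.1,-2.5],"twist":0},{"gripper":0,"dp":[1,0.1,-5],"twist":0},{"gripper":0,"dp":[1.4,0.2,-6.5],"twist":0},{"gripper":0,"dp":[1.8,0.3,-8],"twist":0},{"gripper":0,"dp":[1.8,0.3,-8],"twist":0}])

```text
t: 25.48
ee_pos: [0.6431, -0.0307, 0.1124]
tcp_rot: [-0.237, 3.082, -0.014]
contact_force: [1.7, 1.4, 8.6]
width: 0.0456
```

```bash
python3 look.py 20; python3 capfit.py
```

```text
25.475 [ 0.64305211 -0.03068477  0.11239537] [1.74818702 1.36023394 8.5520856 ] [ 0.21614797 -0.03234086 -0.09015381] 0.045630462571136295
side [(0.8, [323.5, 190.9, 19.6, 23.7])]
scene [(0.94, [267.8, 199.7, 18.7, 24.6])]
cap in middle_notch: s -2.0 perp -2.0 z 44.8 pitch 10.1 deg cost 0.140
0 0.17 -2.5 44.0
10 0.14 -2.0 44.8
20 0.144 -3.0 45.7
30 0.147 -3.0 47.3
```

View pics/s20.png

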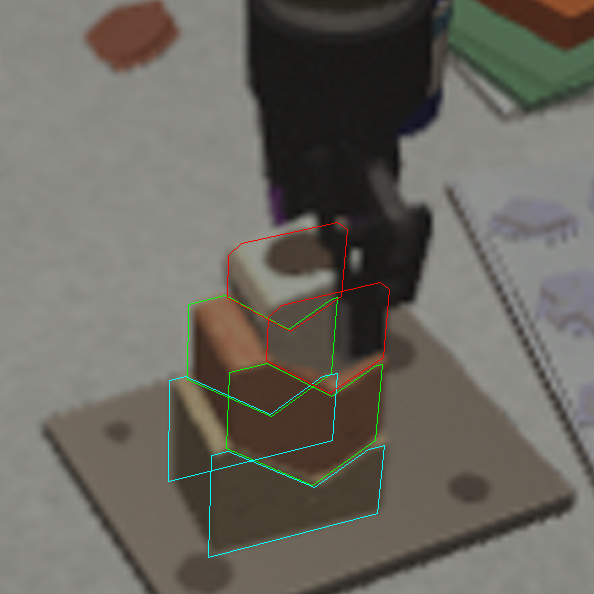

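View pics/fit.png

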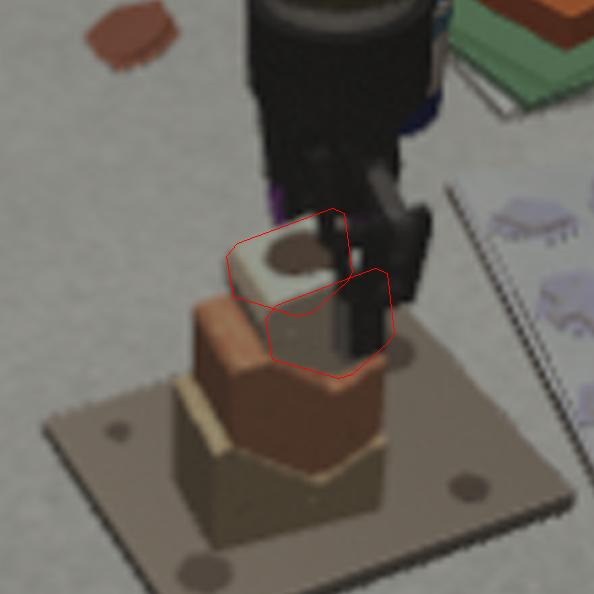

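>>> step_arm(steps=[{"gripper":0,"dp":[0,0,-1.5],"twist":0},{"gripper":0,"dp":[-0.3,0,-3],"twist":0},{"gripper":0,"dp":[-0.5,0,-4.5],"twist":0},{"gripper":0,"dp":[-0.5,0,-4.5],"twist":0}])

```text
t: 26.38
ee_pos: [0.644, -0.0307, 0.11]
tcp_rot: [-0.236, 3.077, -0.016]
contact_force: [2.9, 2.2, 10.0]
width: 0.0459
```

```bash
python3 look.py 21; python3 capfit.py
```

```text
26.375 [ 0.64404618 -0.03068472  0.10999705] [2.90985471 2.23695657 9.97344858] [ 0.26358633 -0.17243648 -0.12034001] 0.04591998702984514
side [(0.56, [322.8, 190.1, 16.8, 26.4])]
scene [(0.72, [267.5, 199.4, 18.2, 24.9])]
cap in middle_notch: s -1.8 perp -1.3 z 44.7 pitch 13.7 deg cost 0.133
0 0.157 -2.0 43.8
10 0.134 -1.0 43.9
20 0.138 -2.2 45.6
30 0.158 -2.6 46.8
```

View pics/s21.png

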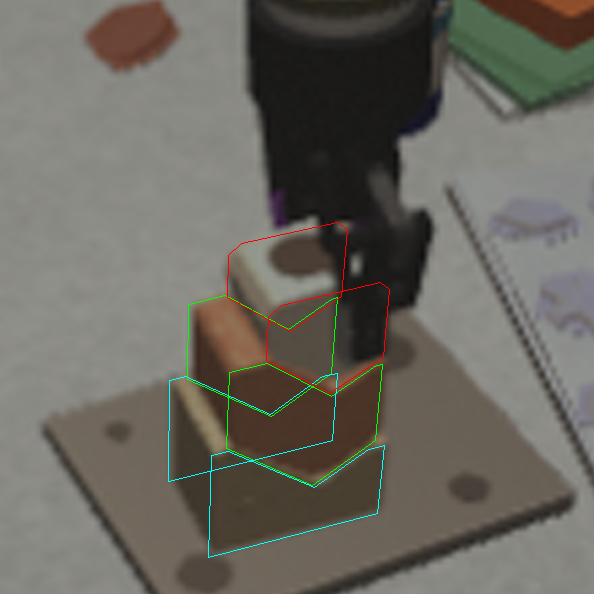

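View pics/c21.png

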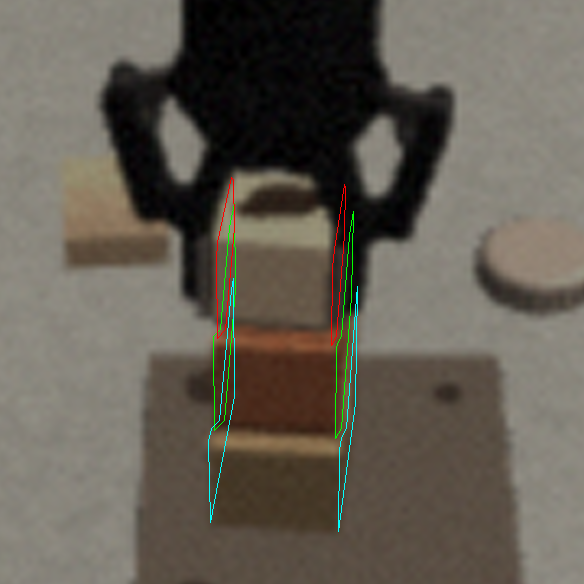

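>>> step_arm(steps=[{"gripper":0,"dp":[-0.5,-0.1,-1.5],"twist":0},{"gripper":0,"dp":[-1,-0.2,-3],"twist":0},{"gripper":0,"dp":[-1.5,-0.3,-4.5],"twist":0},{"gripper":0,"dp":[-1.5,-0.3,-4.5],"twist":0}])

```text
t: 27.28
ee_pos: [0.644, -0.0309, 0.1076]
tcp_rot: [-0.236, 3.072, -0.017]
contact_force: [2.9, 1.9, 9.8]
width: 0.0455
```

```bash
python3 look.py 22
```

```text
27.275 [ 0.64403062 -0.03086913  0.10757337] [2.89262988 1.92842049 9.81103461] [ 0.40481546 -0.21509131 -0.06126222] 0.04545608074589721
```

View pics/s22.png

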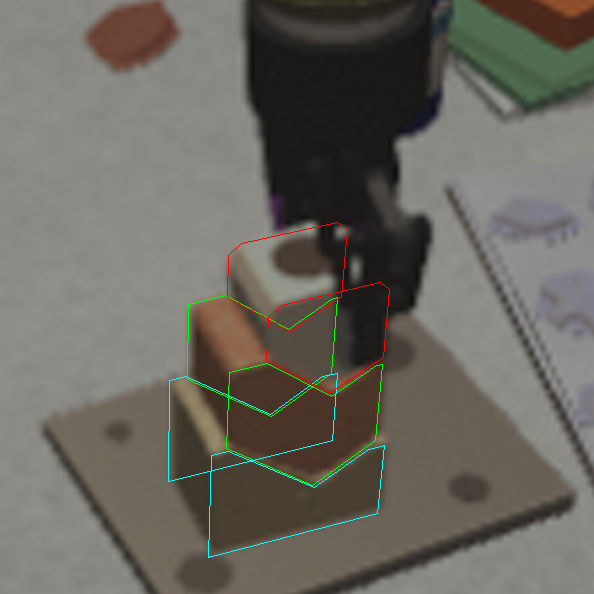

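View pics/c22.png

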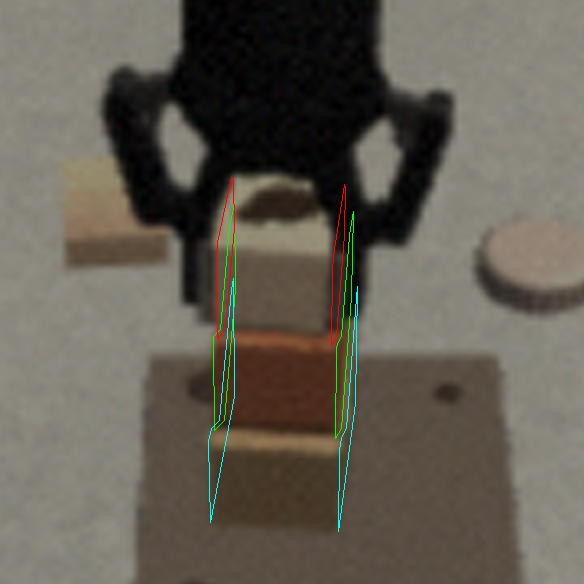

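>>> step_arm(steps=[{"gripper":0.65,"dp":[0,0,1],"twist":0},{"gripper":0.8,"dp":[0,0,1.5],"twist":0},{"gripper":1,"dp":[0,0,2],"twist":0},{"gripper":1,"dp":[0,0,10],"twist":0},{"gripper":1,"dp":[0,0,40],"twist":0},{"gripper":1,"dp":[0,0,80],"twist":0},{"gripper":1,"dp":[0,0,80],"twist":0}])

```text
t: 28.25
ee_pos: [0.6452, -0.0311, 0.1914]
tcp_rot: [-0.235, 3.066, -0.02]
contact_force: [0.5, 0.3, -0.1]
width: 0.0855
```

```bash
python3 look.py 23
```

```text
28.25 [ 0.64523571 -0.03111972  0.19144276] [ 0.48615967  0.27662172 -0.09281188] [0.02946094 0.03187553 0.02954523] 0.08551180914613166
```

View pics/s23.png

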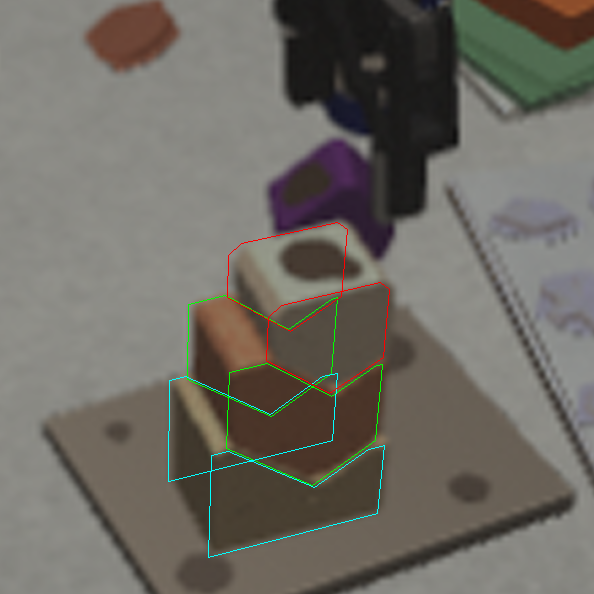

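View pics/c23.png

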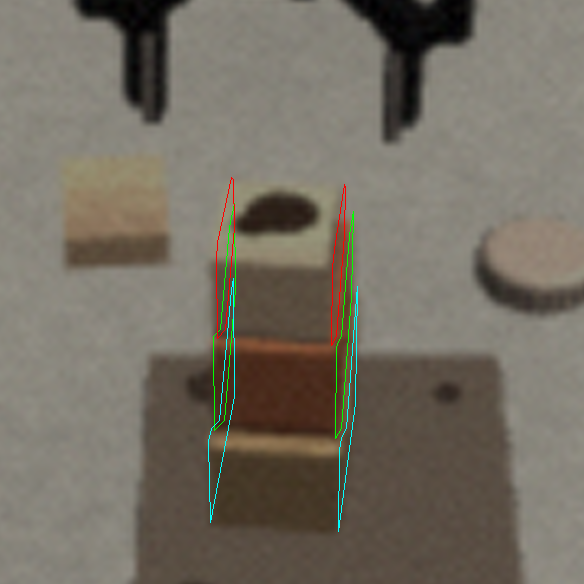

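```bash
cat > full.py <<'E'
from h import *
import capfit
capfit.MASK[:]=[560,0]
u=capfit.u;b=capfit.b
obs=[]
s=arm.read_state();print(s['t'])
for n in('side','scene','wrist'):
    cm=cam(n,s);arm.get_image(n);L=arm.trace(n,'cap_grip');ex=proj(cm,[[.632,-.03,.13]])[0]
    L=[d for d in L if np.hypot(*(d['extent'][:2]-ex))<(40 if n=='wrist' else 14)]
    print(n,[(d['confidence'],d['extent']) for d in L])
    if L: obs.append((cm,L[0]['region'].astype(np.float32)))
for o in [[o] for o in obs]+[obs]:
    p,f=fit('capup',o,[*(b+4*u),.157,131.,0.03]); d=p[:2]-(b+6*u)
    print('s %.1f perp %.1f z %.1f yaw %.3f pitch %.1f cost %.3f'%(d@u,d@[-u[1],u[0]],p[3]-93,p[2],np.degrees(p[4]),f))
E
python3 full.py
```

```text
28.35
side [(0.58, [329.7, 192.2, 30.6, 30.0])]
scene [(0.62, [265.6, 200.2, 20.2, 23.5])]
wrist [(0.73, [281.1, 214.2, 81.9, 88.4])]
s -1.6 perp -2.6 z 40.8 yaw 0.160 pitch 2.7 cost 0.047
s -0.7 perp -2.0 z 39.7 yaw 0.204 pitch 6.3 cost 0.063
s 0.4 perp -2.7 z 34.4 yaw 0.157 pitch 9.0 cost 0.029
s -1.1 perp -2.0 z 39.2 yaw 0.193 pitch 6.5 cost 0.064
```

>>> step_arm(steps=[{"gripper":0.5,"dp":[-7,1,0],"twist":0},{"gripper":0,"dp":[-7,1,-10],"twist":0},{"gripper":0,"dp":[-7,1,-15],"twist":0},{"gripper":0,"dp":[-7,1,-20],"twist":0},{"gripper":0,"dp":[-7,1,-20],"twist":0},{"gripper":0,"dp":[-7,1,-30],"twist":0},{"gripper":0,"dp":[-7,1,-35],"twist":0},{"gripper":0,"dp":[-7,1,-37],"twist":0},{"gripper":0,"dp":[-7,1,-37],"twist":0}])

```text
t: 29.78
ee_pos: [0.6377, -0.0298, 0.1518]
tcp_rot: [-0.236, 3.07, -0.017]
contact_force: [-1.7, 1.0, 13.5]
width: -0.0001
```

>>> step_arm(steps=[{"gripper":0,"dp":[0,0,0],"twist":0},{"gripper":0,"dp":[0,0,0],"twist":0}])

```text
t: 30.02
ee_pos: [0.6378, -0.0297, 0.152]
tcp_rot: [-0.236, 3.069, -0.018]
contact_force: [-0.3, 0.7, 3.8]
width: -0.0004
```

```bash
python3 look.py 24
```

```text
30.025 [ 0.63782729 -0.02974674  0.15199105] [-0.26465264  0.67576298  3.77094205] [0.05312471 0.05461975 0.07715774] -0.00042082446417743524
```

View pics/s24.png

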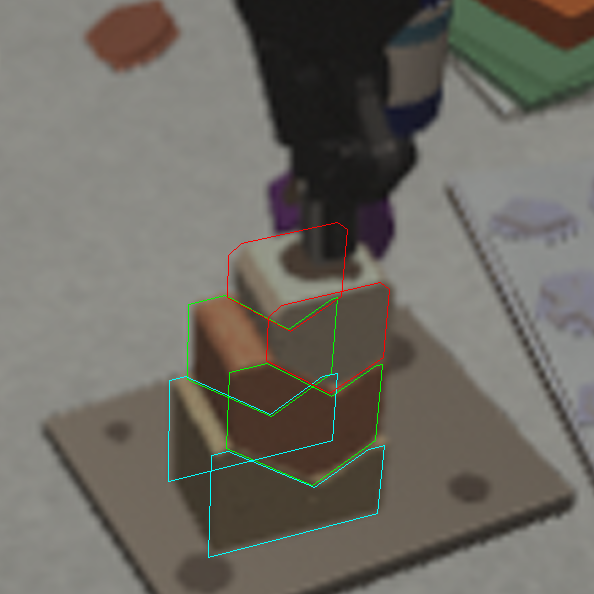

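View pics/c24.png

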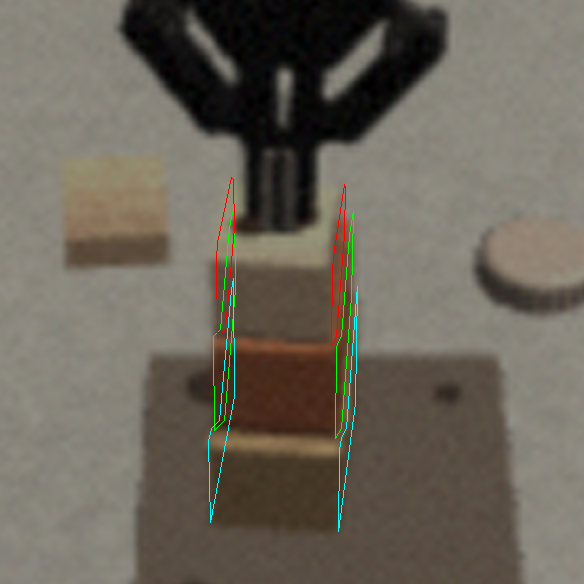

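>>> step_arm(steps=[{"gripper":0,"dp":[0,0,-1.5],"twist":0},{"gripper":0,"dp":[0,0,-3],"twist":0},{"gripper":0,"dp":[0,0,-4],"twist":0},{"gripper":0,"dp":[0,0,-4],"twist":0},{"gripper":0,"dp":[0,0,-4],"twist":0},{"gripper":0,"dp":[0,0,-4],"twist":0}])

```text
t: 30.88
ee_pos: [0.6392, -0.0298, 0.1518]
tcp_rot: [-0.236, 3.062, -0.02]
contact_force: [-4.1, 2.3, 23.2]
width: 0.0001
```

```bash
python3 look.py 25
```

```text
30.875 [ 0.63918668 -0.02978767  0.1517567 ] [-4.09697801  2.28183543 23.18744201] [0.358651   0.5260222  0.03862308] 0.00014312288651446536
```

View pics/s25.png

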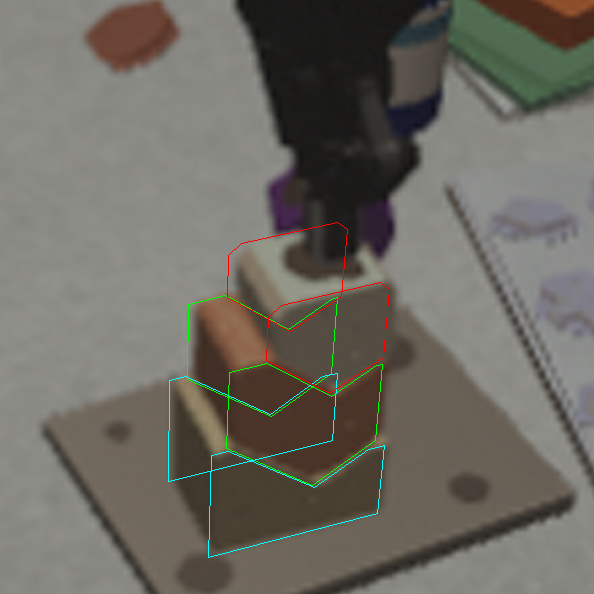

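>>> step_arm(steps=[{"gripper":0,"dp":[0,0,2],"twist":0},{"gripper":0,"dp":[0,0,20],"twist":0},{"gripper":0,"dp":[-15,-2,50],"twist":0},{"gripper":0,"dp":[-30,-5,80],"twist":0},{"gripper":0,"dp":[-30,-5,80],"twist":0},{"gripper":0,"dp":[-30,-5,80],"twist":0}])

```text
t: 31.72
ee_pos: [0.609, -0.0348, 0.2303]
tcp_rot: [-0.235, 3.064, -0.019]
contact_force: [0.1, 0.1, 0.1]
width: 0.0004
```

```bash
python3 full.py; python3 - <<'E'
from h import *
s=arm.read_state();print(s['ee_pos'],s['tcp_rot'])
u=np.array([.988,.156]);b=np.array([628,-31.5])
B=verts('base',*b,.157);V=verts('midup',*(b-8*u),.157);C=verts('capup',*(b+4*u),.157)
D=[(V,(0,255,0)),(B,(255,255,0)),(C,(0,0,255))]
crop('wrist','pics/w26.png',(280,170),95,3.1,D)
crop('side','pics/s26.png',(325,198),30,10,[])
crop('scene','pics/c26.png',(266,210),30,10,[])
E
```

```text
31.725
side [(0.8, [326.8, 191.2, 24.6, 25.2])]
scene [(0.81, [267.4, 200.3, 21.1, 28.6]), (0.57, [267.0, 212.0, 19.4, 33.6])]
wrist [(0.57, [280.3, 232.2, 59.0, 71.2])]
s 0.7 perp -0.8 z 39.3 yaw 0.232 pitch 1.6 cost 0.098
s -0.7 perp -1.8 z 39.6 yaw 0.185 pitch 6.5 cost 0.068
s -0.1 perp -2.9 z 33.8 yaw 0.153 pitch 16.6 cost 0.079
s -1.0 perp -2.3 z 39.0 yaw 0.177 pitch 7.0 cost 0.106
[ 0.60920691 -0.03472704  0.23096656] [-0.2357315   3.06362031 -0.0195564 ]
```

View pics/w26.png

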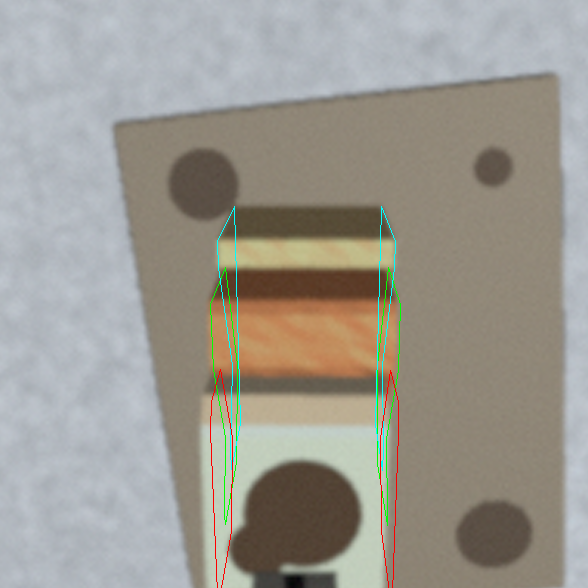

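View pics/s26.png

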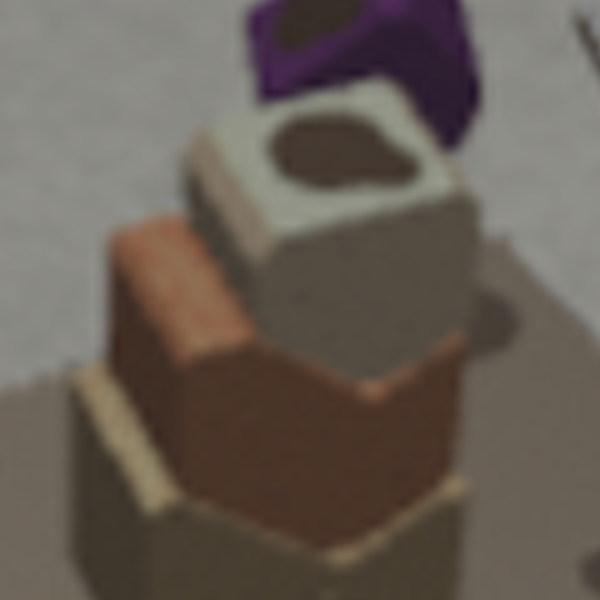

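View pics/c26.png

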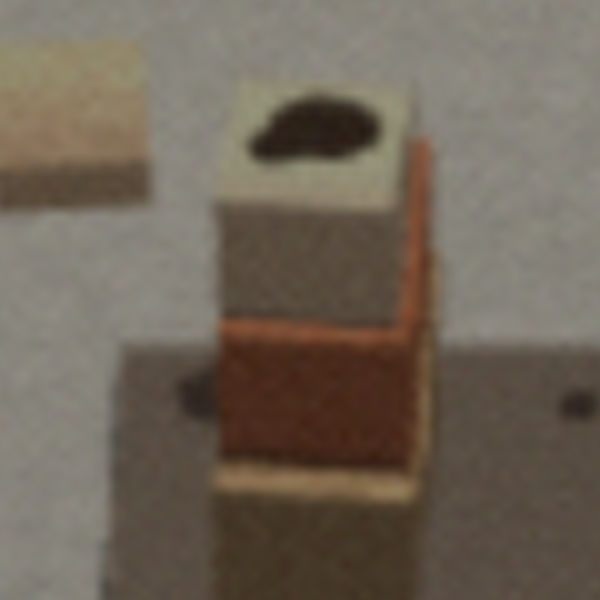

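>>> step_arm(steps=[{"gripper":1,"dp":[15,1.5,0],"twist":0},{"gripper":1,"dp":[29,2.8,0],"twist":0},{"gripper":1,"dp":[29,2.8,-20],"twist":0},{"gripper":1,"dp":[29,2.8,-30],"twist":0},{"gripper":1,"dp":[29,2.8,-60],"twist":0},{"gripper":1,"dp":[29,2.8,-95],"twist":0},{"gripper":1,"dp":[29,2.8,-115],"twist":0},{"gripper":1,"dp":[29,2.8,-118],"twist":0},{"gripper":1,"dp":[29,2.8,-118],"twist":0},{"gripper":1,"dp":[29,2.8,-118],"twist":0}])

```text
t: 33.42
ee_pos: [0.6387, -0.0321, 0.1147]
tcp_rot: [-0.235, 3.061, -0.021]
contact_force: [-0.7, -0.1, 0.5]
width: 0.0851
```

>>> step_arm(steps=[{"gripper":0.6,"dp":[0,0,0],"twist":0},{"gripper":0.5,"dp":[0,0,0],"twist":0},{"gripper":0.3,"dp":[0,0,0],"twist":0},{"gripper":0,"dp":[0,0,0],"twist":0},{"gripper":0,"dp":[0,0,0],"twist":0},{"gripper":0,"dp":[0,0,0],"twist":0}], force=20)

```text
t: 34.17
ee_pos: [0.6389, -0.032, 0.1152]
tcp_rot: [-0.235, 3.06, -0.021]
contact_force: [-0.6, 1.4, 5.6]
width: 0.0461
```

```bash
python3 look.py 27
```

```text
34.175 [ 0.63885271 -0.03201003  0.11524755] [-0.60218804  1.37389674  5.57428987] [ 0.2325487   0.17569917 -0.0376557 ] 0.04606665610557367
```

View pics/s27.png

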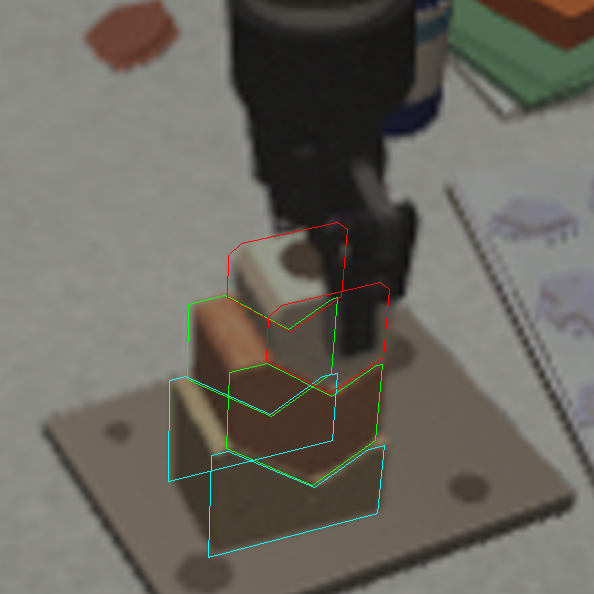

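>>> step_arm(steps=[{"gripper":0,"dp":[0,0,2],"twist":0},{"gripper":0,"dp":[0,0,4],"twist":0},{"gripper":0,"dp":[-2,-0.3,4],"twist":0},{"gripper":0,"dp":[-3,-0.5,4],"twist":0},{"gripper":0,"dp":[-3,-0.5,2],"twist":0},{"gripper":0,"dp":[-3,-0.5,0],"twist":0},{"gripper":0,"dp":[-3,-0.5,-2],"twist":0},{"gripper":0,"dp":[-3,-0.5,-3.5],"twist":0},{"gripper":0,"dp":[-3,-0.5,-3.5],"twist":0}])

```text
t: 35.4
ee_pos: [0.6386, -0.0325, 0.1151]
tcp_rot: [-0.234, 3.051, -0.023]
contact_force: [5.7, 2.6, 14.6]
width: 0.0459
```

```bash
python3 look.py 28
```

```text
35.4 [ 0.63858419 -0.03252079  0.11507893] [ 5.65409724  2.55225799 14.62569198] [ 0.59056444 -0.61163817 -0.1109961 ] 0.04589137078231965
```

View pics/s28.png

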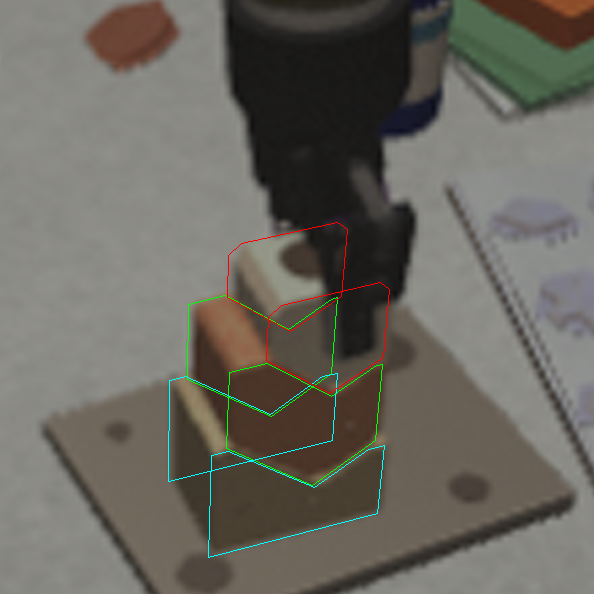

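View pics/c28.png

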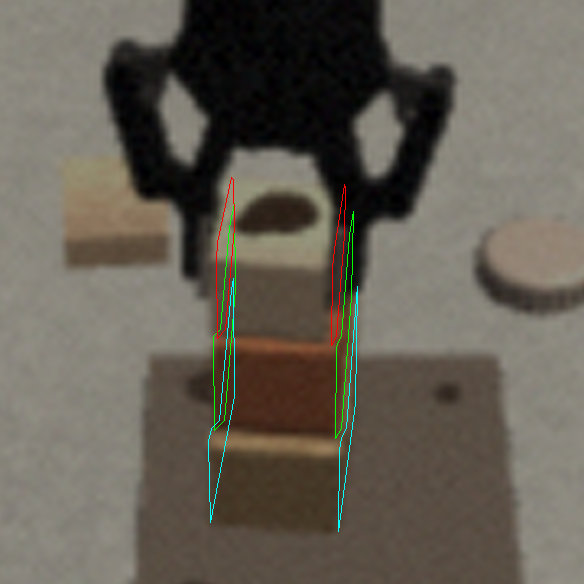

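>>> step_arm(steps=[{"gripper":0.65,"dp":[0,0,0.5],"twist":0},{"gripper":0.8,"dp":[0,0,1],"twist":0},{"gripper":1,"dp":[0,0,1],"twist":0},{"gripper":1,"dp":[0,0,10],"twist":0},{"gripper":1,"dp":[0,0,50],"twist":0},{"gripper":0.5,"dp":[0,0,90],"twist":0},{"gripper":0,"dp":[0,0,100],"twist":0},{"gripper":0,"dp":[0,0,100],"twist":0}])

```text
t: 36.5
ee_pos: [0.6385, -0.0325, 0.2153]
tcp_rot: [-0.234, 3.05, -0.024]
contact_force: [0.1, 0.4, -0.7]
width: 0.0321
```

```bash
python3 full.py; python3 - <<'E'
from h import *
u=np.array([.988,.156]);b=np.array([628,-31.5])
C=verts('capup',*(b+4*u),.157);V=verts('midup',*(b-8*u),.157)
crop('side','pics/s29.png',(325,198),30,10,[])
crop('scene','pics/c29.png',(266,210),30,10,[])
E
```

```text
36.5
side [(0.7, [328.1, 191.2, 26.9, 27.7])]
scene [(0.65, [266.1, 199.2, 21.3, 24.6])]
wrist []
s 0.1 perp -1.7 z 39.7 yaw 0.175 pitch 3.9 cost 0.047
s -1.4 perp -2.3 z 39.4 yaw 0.211 pitch 6.8 cost 0.063
s -0.4 perp -2.2 z 40.4 yaw 0.208 pitch 4.9 cost 0.065
```

View pics/s29.png

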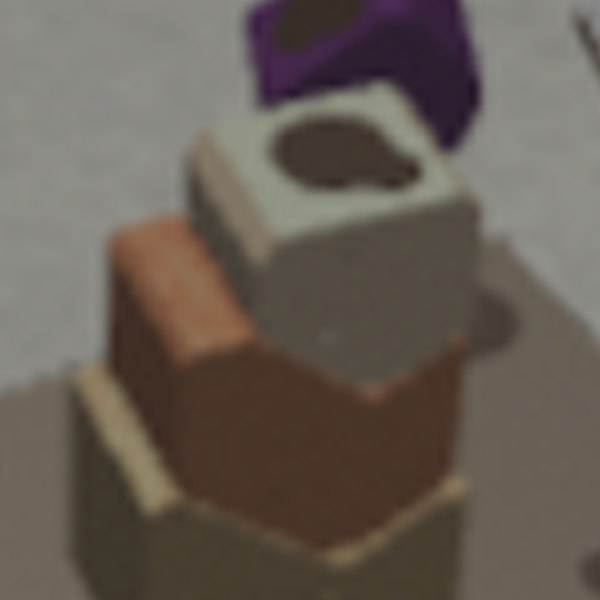

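View pics/c29.png

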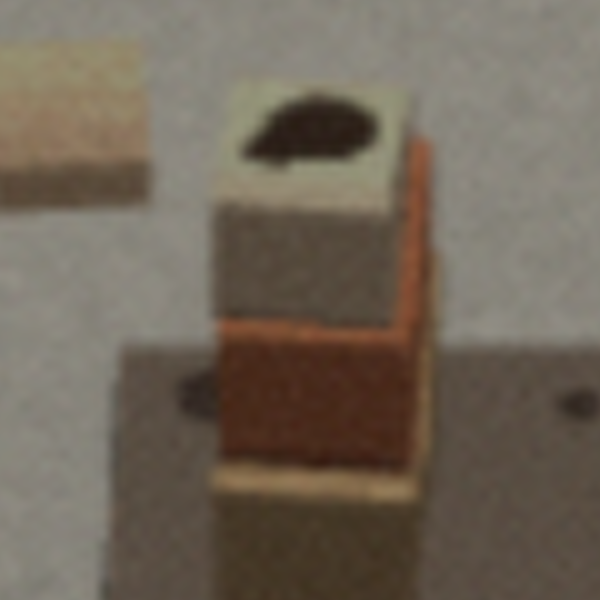

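>>> step_arm(steps=[{"gripper":0,"dp":[13.5,2.8,0],"twist":0},{"gripper":0,"dp":[13.5,2.8,-25],"twist":0},{"gripper":0,"dp":[13.5,2.8,-45],"twist":0},{"gripper":0,"dp":[13.5,2.8,-55],"twist":0},{"gripper":0,"dp":[13.5,2.8,-59],"twist":0},{"gripper":0,"dp":[13.5,2.8,-61],"twist":0},{"gripper":0,"dp":[13.5,2.8,-61],"twist":0},{"gripper":0,"dp":[13.5,2.8,-61],"twist":0}])

```text
t: 37.9
ee_pos: [0.6521, -0.0297, 0.154]
tcp_rot: [-0.234, 3.051, -0.023]
contact_force: [0.1, -0.6, 0.7]
width: 0.0001
```

>>> step_arm(steps=[{"gripper":0,"dp":[0,0,-1],"twist":0},{"gripper":0,"dp":[0,0,-1],"twist":0},{"gripper":0,"dp":[0,0,-2],"twist":0},{"gripper":0,"dp":[0,0,-2],"twist":0}])

```text
t: 38.4
ee_pos: [0.6523, -0.0298, 0.1521]
tcp_rot: [-0.234, 3.051, -0.023]
contact_force: [-0.3, 0.5, 1.0]
width: 0.0002
```

>>> step_arm(steps=[{"gripper":0,"dp":[-0.3,0,-1],"twist":0},{"gripper":0,"dp":[-0.3,0,-2],"twist":0},{"gripper":0,"dp":[-0.3,0,-3.5],"twist":0},{"gripper":0,"dp":[-0.3,0,-3.5],"twist":0},{"gripper":0,"dp":[-0.3,0,-3.5],"twist":0},{"gripper":0,"dp":[-0.3,0,-3.5],"twist":0}])

```text
t: 39.15
ee_pos: [0.6534, -0.0299, 0.1517]
tcp_rot: [-0.234, 3.044, -0.026]
contact_force: [0.3, 1.0, 14.9]
width: 0.0001
```

```bash
python3 - <<'E'
from h import *
s=arm.read_state();print(s['t'],s['ee_pos'],s['contact_force'])
crop('side','pics/s30.png',(325,198),30,10,[])
E
```

```text
39.15 [ 0.65344832 -0.02990389  0.15168871] [ 0.27532081  1.01463307 14.87827839]
```

View pics/s30.png

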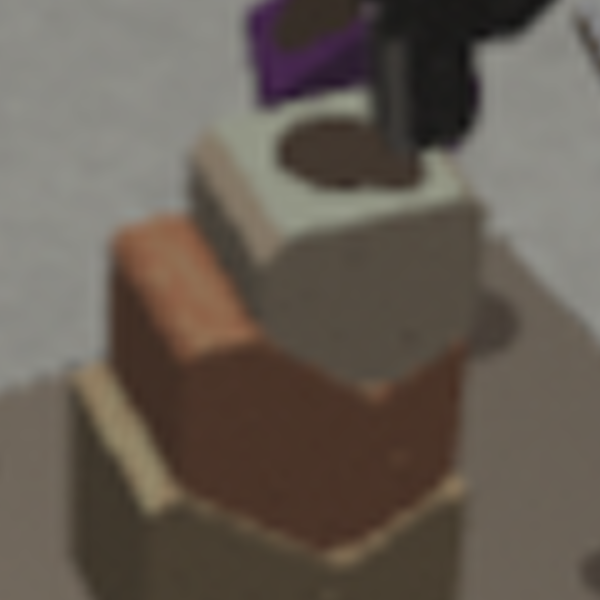

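>>> step_arm(steps=[{"gripper":0,"dp":[0,0,2],"twist":0},{"gripper":0,"dp":[0,0,10],"twist":0},{"gripper":0,"dp":[0,0,50],"twist":0},{"gripper":0,"dp":[0,0,90],"twist":0},{"gripper":0,"dp":[-30,-40,90],"twist":0},{"gripper":0,"dp":[-60,-90,90],"twist":0},{"gripper":0,"dp":[-60,-90,90],"twist":0},{"gripper":0,"dp":[-60,-90,90],"twist":0}])

```text
t: 40.2
ee_pos: [0.5936, -0.1197, 0.2418]
tcp_rot: [-0.233, 3.044, -0.025]
contact_force: [-0.2, 0.4, -0.6]
width: -0.0002
```

```bash
python3 full.py; python3 - <<'E'
from h import *
u=np.array([.988,.156]);b=np.array([628,-31.5])
crop('side','pics/s31.png',(325,198),30,10,[])
crop('scene','pics/c31.png',(280,210),210,1.4,[])
E
```

```text
40.2
side [(0.73, [329.4, 192.2, 25.9, 30.3])]
scene [(0.93, [266.7, 200.8, 21.0, 23.7])]
wrist [(0.81, [371.4, 254.0, 71.3, 66.0])]
s -0.3 perp -1.0 z 39.5 yaw 0.173 pitch 0.5 cost 0.051
s -0.5 perp -2.2 z 40.2 yaw 0.213 pitch 10.5 cost 0.078
s 0.7 perp -2.8 z 34.2 yaw 0.153 pitch -1.5 cost 0.025
s -0.6 perp -2.9 z 38.8 yaw 0.183 pitch 6.8 cost 0.088
```

View pics/s31.png

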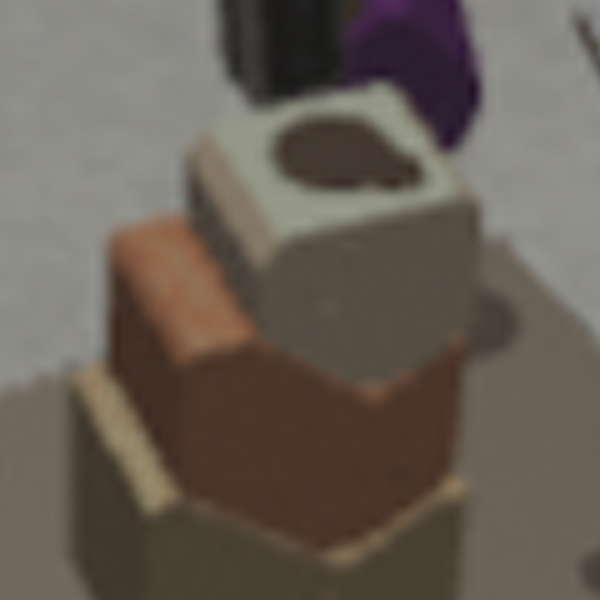

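View pics/c31.png

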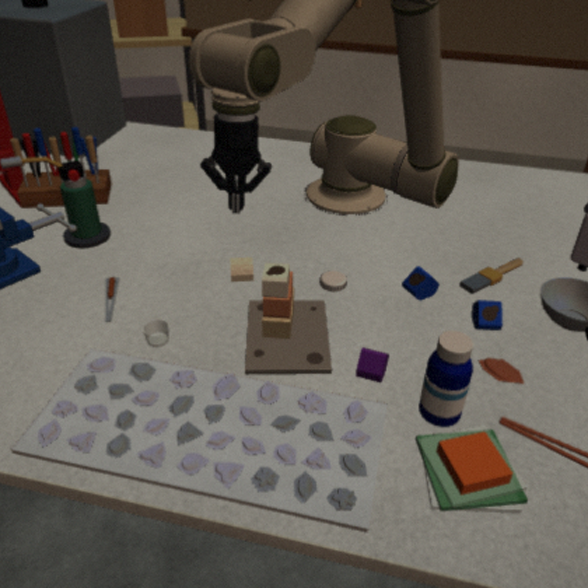

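```bash
python3 -c "
from station import arm
print(arm.hand_in(), arm.read_state()['t'])"
```

```text
the job is handed in; nothing more can be done
the job is handed in; nothing more can be done
```

The pier is standing by itself on the soldering board, with the cap's scorched face up and close to level. I handed it in at about 40 s of the 69 s allowed; `hand_in` gives no verdict.

- **Middle chunk:** I gripped it by its sawn sides and turned it upright in the grip by pivoting its lower edge on the sandy chunk's long slope. After letting go, I pressed its shoulder with about 16 N. It did not move, and the finger touched at 121.3 mm, against 121.5 mm expected when home.
- **Cap chunk:** I bedded it the same way. At first it hung up at roughly 15° of tilt, so I lifted it and seated it again. I pressed it with about 23 N, re-gripped and re-seated it, then pressed again with about 15 N. Its top touched at about 151 mm at two points 15 mm apart, against 151 mm when home. That reading includes a correction of up to 1 mm for the tool's own tilt, about 5° by then.
- **Checks that disagreed:**
  - **Along the slope:** the camera fits put the cap 1.5 to 2.7 mm towards +x of home (5 mm allowed), and about 1 to 3 mm to one side (10 mm allowed).
  - **Tilt:** the side and wrist cameras gave 0.5° and -1.5°. The scene camera gave 10.5° and all three combined 6.8°, both over the 5° limit. I trusted the finger heights and the close side view, where the cap's slopes run parallel to the break.
  - **Height:** the wrist fit put the cap about 4 mm low, while the other two cameras and the finger heights did not.
- **Other things on the bench:** in the last picture they look to be where they were at the start; I did not measure them.

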